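# Turn a slide carrier face down onto the reader window

### The arm

A 6-joint arm with a two-finger parallel gripper is mounted at the origin on a cart in front of the work surface, level with it; the furniture and walls round the work are solid. World frame = base frame: x ahead of the robot, y to its left, z up, the work surface at z = 0. Lengths are in mm, angles in rad, forces in N, time in s.
With the tool pointing down it reaches from about 325 to 775 mm from the base axis. Payload 5.5 kg.
Tool frame: the origin (TCP) lies at the very end of the fingers, on their centre line; the grasp point (between the pads) lies robot.pinch_z behind it (robot.pinch_z is the distance from the TCP to the grasp point, in mm); y points along the fingers, x is the direction in which the jaws open and shut, and the axes are right-handed (so a half turn about y gives the same grasp; the last joint's range is limited). The gripper opens to 85 mm and grips with 20 to 120 N. Pads are 22 mm wide; open, the fingers measure 114 mm over their backs; the gripper's body (76 mm by 85 mm) begins 54 mm behind the grasp point. The pads swing forward as they close: fully open they stand 13 mm farther back than shut.
Start: joints at [1.163, 0.091, 1.231, -0, 1.82, -0.057], TCP at [206.195, 563.472, 231.275] pointing down, gripper open.
Joint ranges: [-2.87, 2.87], [-0.86, 2.18], [0.17, 2.46], [-1.51, 4.65], [0.06, 2.69], [-2.65, 2.65]. Speed limits (rad/s): [2.57, 2.57, 3.01, 3.14, 3.14, 3.14].

### API

Orientations are given as a unit quaternion [w, x, y, z].
In Python, from workcell import robot gives the robot as it stands. The module is installed in compiled form; this text tells all that it offers.
- The arm moves only by the tool arm_command, never from a script. Its argument "rows" is a list of rows, each an object of numbers: "jaw": the gripper's target within -1 to 1 (fully open at 1, half-way at 0, shut at -1); "tx", "ty", "tz": the shift along the world's x, y, z in cm; "ax", "ay", "az": the turn, a rotation vector about the world's x, y, z in degrees. A call has exactly 8 rows; each row is the pose to reach, as a shift and turn from the pose commanded when the call began; what a row does not reach only later rows make up. A row lasts 1/12 s, in which the tool goes at most 41.7 mm and 7.16 degrees, less where a joint would pass 70% of its speed; a pose out of reach is approached as far as the arm can. A call with a gripper value outside its range is refused whole. The fingers move at their own pace and stop on an object; "grip_force" is the grip in N (left out, the last holds). Time passes only in rows, so rows that repeat a pose let the fingers close, or fill a call up. It gives the time, the measured TCP pose, the force and the opening at its end, in the units of the state.
- robot.state(): the state, without advancing time (a new reading comes with each control period).
- robot.snapshot(name): name is "scene" or "top" or "wrist"; returns a dict with "image" (480x640x3 uint8, red, green, blue), "z_map" (480x640 float32, mm along the optical axis (not along the pixel's ray), 0 where there is no reading), "fov_y" (degrees; the focal length in pixels is half the picture's height over the tangent of half this angle, whatever the lens; pixels are square), "cx", "cy" (the principal point, pixels), "pose" (4x4, takes a point from camera to world coordinates); the wrist camera has in their place "tool_from_camera" (4x4, takes a point from camera to tool coordinates, whose origin is the TCP and whose axes are the tool frame's). Camera axes: x right, y down, z forward; pixel columns grow to the right and rows downward; lengths in mm; the calibration is good to about 2 mm. A picture is of the moment at which its call begins: read the wrist's pose just before it.
- robot.sign_off(): hands the job in, once; it reports no verdict.
Trained networks look in a picture, given as the dict that the camera call returned (one of the last four; its "shot" number tells which), for a name from the list of things; names that differ only in an ending like _2 or _b are one class to them, and where a whole thing is asked for, a point or a joint stands for the part that bears it (a point fixed in the world has none). Each returns a list of dicts, best first, with "score" (0 to 1); they miss things now and then, are a little off and sometimes report something else, mostly with a low value. They report only what shows in the picture. A call takes as long as a camera call. They do not tell look-alikes from the thing itself.
- robot.look_for(label, picture): "position" ([column, row] in pixels, amid what is visible of it).
- robot.masks_of(label, picture): "mask" (480x640 bool, what is visible of it) and "position" ([column, row] in pixels, amid what is visible of it).
The state is a dict: "time_s": time; "qpos": joint angles; "joint_velocities": joint speeds; "joint_efforts": joint torques, N m; "eef_pos": TCP position; "tcp_rot": TCP orientation; "wrist_force": force on the tool from outside, world axes, zero at the start; "moment": the same for the moment, N m; "width": finger opening in mm.
Only numpy, scipy, OpenCV 4.12 (cv2) and the standard library are available. Lean on these libraries where they do the work, as an engineer would, in place of code of your own. Each camera call takes 0.05 s, during which the arm holds its last target.

### The job

Without grasping or lifting it, push the blue slide carrier along the white apron of the slide reader with the fingertips until its front edge drops into the groove and meets the wall, and keep pushing its back edge, forward and up as it rises, so that it tips up on the wall and flips over, face down, onto the dark reader window. Then push it on until it lies flush against the grey end stop, flat and centred over the window. Leave the things around the reader where they stand, and do not press on the carrier hard.

Things in the scene. Friction and masses are not known exactly. Their poses are not given: they have to be found in the camera images.
- reader: White slide reader, 266 x 140 mm, fixed. +x is the loading direction, y across, z up; origin on the bench (z = 0), on the centre line, in the plane of the groove wall. Along x (mm): apron -172 to -62, top 34 high; open groove -62 to 0, floor 4 high, side cheeks 17 high at y = +-68; yellow wall at 0, 17 high; deck with dark window 0 to 77, 17 high; grey end stop 77 to 91, 31 high.
- wall_top (a point): Top edge of the groove's wall, middle of the width, 17 mm above the bench; axes as the reader.
- apron_lip (a point): Edge of the apron at the groove, middle of the width, 34 mm above the bench; axes as the reader.
- stop (a point): Foot of the end stop's face on the deck, middle of the width, 17 mm above the bench; axes as the reader.
- carrier: Rigid slide carrier, 80 long (x) x 100 wide (y) x 8 mm thick (z), about 90 g; blue face with three glass slides on +z, orange back on -z. Origin: centre of the orange back; +x points to its front edge, toward the groove. Once its middle has passed the apron lip, the front edge tips down into the groove; fingertips grip its edge by friction, so follow that edge up as it turns.
- carrier_center (a point): Centre of the slide carrier, half-way through its thickness; axes as the carrier.
- front_edge (a point): Middle of the carrier's front edge (+40 mm in its x), half-way through its thickness. After the flip this edge is the one nearest the groove.
- back_edge (a point): Middle of the carrier's back edge (-40 mm in its x), half-way through its thickness. After the flip this edge is the one nearest the end stop.
- tip_box_2: Blue box of pipette tips, 73 x 121 x 68 mm, bystander; origin at the centre of its underside.
- petri_1: Petri dish, 62 mm across, 15 mm high, bystander; origin at the centre of its underside.
- beaker: Clear beaker, 65 mm across, 85 mm high, bystander; origin at the centre of its underside.
- slide_box: Closed green slide box, 86 x 98 x 34 mm, bystander; origin at the centre of its underside.
- green_tube: Small tube with a green cap standing upright, 19 mm across, 49 mm high, bystander; origin at the centre of its underside.
Mind the look-alikes: they are no part of the job. Of the things like the carrier, leave any that is red; of the rest the smaller one is meant.

How it is judged:
By the outcome, as a careful person would: the job done as asked, in the order asked, and still so for the second after the job is handed in, with the robot touching nothing.
It also fails if it takes over 45 s, if anything falls off the work surface, if the arm or the gripper's body presses on something with over 40 N, if the wrist force passes 120 N, or if a joint passes its speed limit or range.

## Working session

There is one attempt and no reset: what is moved stays moved. The work goes in short steps, Python scripts to look and compute and a tool call to move; the robot and the scene stay as the last step left them, time stands still between calls to the robot, and variables do not carry over. Pictures are saved under pics/ and viewed, and the job is handed in when it is done.

Besides the shell and the picture viewer there is one more tool, called after "Call:" by a JSON object that holds its "name" and its "arguments", one argument or row to a line. arm_command: Moves the arm, as the interface text tells. Its arguments: {"type":"object","properties":{"rows":{"type":"array"},"grip_force":{"type":"number"}},"required":["rows"]}

```bash
mkdir -p pics; ls; cat > h.py <<'E'
import numpy as np, cv2
from workcell import robot
def K(s): 
    f=240/np.tan(np.radians(s["fov_y"])/2); return f,s["cx"],s["cy"]
def world(s,T=None):
    f,cx,cy=K(s); z=s["z_map"].astype(float); v,u=np.mgrid[0:480,0:640]
    P=np.stack([(u-cx)/f*z,(v-cy)/f*z,z,np.ones_like(z)],-1)
    T=s["pose"] if T is None else T
    W=(P@np.array(T).T)[...,:3]; W[z==0]=np.nan; return W
def save(s,n): cv2.imwrite(f"pics/{n}.png",cv2.cvtColor(s["image"],cv2.COLOR_RGB2BGR))
E
python3 - <<'E'
from h import *
print(robot.state(), robot.pinch_z)
for n in ["scene","top"]:
    s=robot.snapshot(n); save(s,n+"0"); np.savez(n+"0.npz",**{k:v for k,v in s.items()})
    print(n,s["shot"],s["fov_y"],s["cx"],s["cy"],np.round(s["pose"],3).tolist())
    for l in ["reader","carrier","tip_box_2","petri_1","beaker","slide_box","green_tube"]:
        print(l,[(round(d["score"],2),np.round(d["position"])) for d in robot.look_for(l,s)])
E
```

```text
pics
{'time_s': 0.0, 'qpos': array([ 1.16328928e+00,  9.18724998e-02,  1.23192244e+00,  1.67896165e-06,
        1.81976379e+00, -5.66667013e-02]), 'joint_velocities': array([0.00053533, 0.00068229, 0.00117304, 0.00041481, 0.00049757,
       0.00037437]), 'joint_efforts': array([-5.19902496e-04, -4.58724511e+01, -4.18027782e+01, -2.39427563e-04,
        1.13898740e-02, -8.44455940e-06]), 'eef_pos': array([206.08332989, 563.19912856, 230.12204109]), 'tcp_rot': array([-0.57922243,  0.57995202,  0.40447394, -0.40565733]), 'wrist_force': array([ 0.98835803, -0.10025083, -0.2440941 ]), 'moment': array([ 0.02816417, -0.03433168, -0.00081429]), 'width': 84.89569129978047} 18.700000000000003
scene 1 49.09448952043902 324.4075665427026 238.30926432774191 [[0.507, -0.578, 0.64, -98.467], [-0.862, -0.344, 0.372, -422.47], [0.005, -0.74, -0.673, 746.924], [0.0, 0.0, 0.0, 1.0]]
reader [(0.93, array([285., 258.])), (0.65, array([386., 222.]))]
carrier [(0.88, array([238., 227.])), (0.73, array([213., 196.]))]
tip_box_2 [(0.71, array([459., 244.]))]
petri_1 [(0.8, array([385., 221.]))]
beaker [(0.69, array([373., 177.]))]
slide_box [(0.92, array([455., 320.]))]
green_tube [(0.71, array([288., 171.]))]
top 2 45.32247040446738 321.4563440553932 232.1439283138732 [[0.029, -0.993, 0.118, 385.593], [-1.0, -0.028, 0.007, -37.888], [-0.004, -0.119, -0.993, 1462.871], [0.0, 0.0, 0.0, 1.0]]
reader [(0.62, array([299., 249.]))]
carrier [(0.91, array([203., 214.])), (0.84, array([255., 251.])), (0.7, array([247., 326.]))]
tip_box_2 [(0.66, array([422., 183.]))]
petri_1 [(0.88, array([352., 173.]))]
beaker [(0.78, array([325., 134.]))]
slide_box [(0.97, array([444., 250.])), (0.17, array([326., 136.]))]
green_tube [(0.56, array([250., 154.]))]
```

View pics/scene0.png

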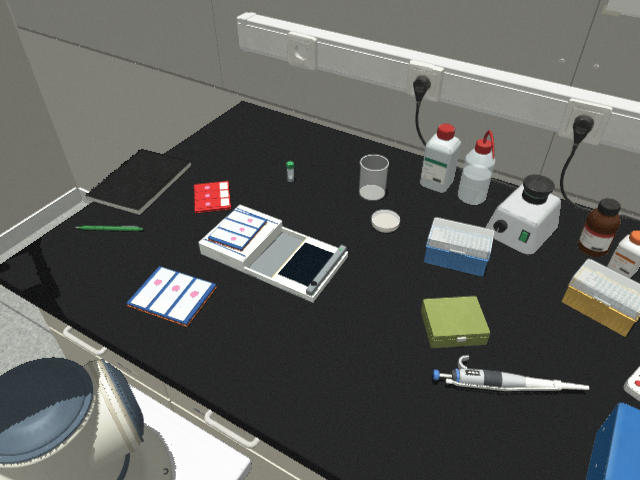

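View pics/top0.png

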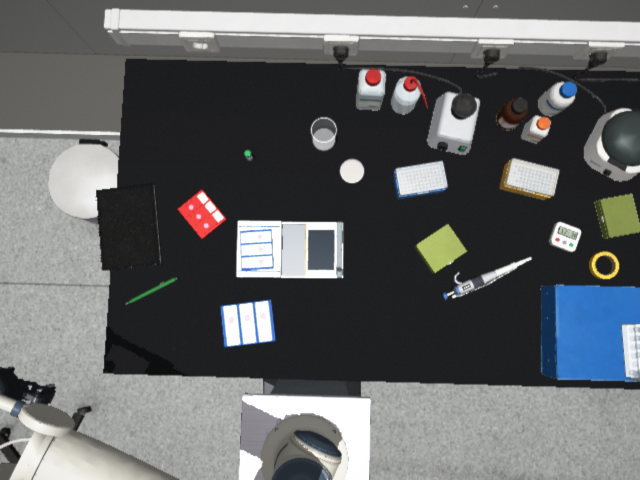

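Candidates: the red carrier, top (203,214), is out because it is red. The large blue one at top (247,324) is a look-alike. The smaller blue one is on the apron at top (257,250) / scene (240,228), and that is my choice. Next I'll measure and crop.

```bash
python3 - <<'E'
from h import *
for n in ["top","scene"]:
    s=dict(np.load(n+"0.npz")); W=world(s); 
    h=W[...,2]; 
    m=(h>10)&(h<60)
    box={"top":(225,355,210,290),"scene":(195,352,200,300)}[n]
    mm=np.zeros_like(m); mm[box[2]:box[3],box[0]:box[1]]=1
    m&=mm.astype(bool)
    r=cv2.minAreaRect(W[m][:,:2].astype(np.float32)); print(n,"reader",r, cv2.boxPoints(r).tolist(), m.sum())
    im=s["image"].astype(int)
    blue=(im[...,2]>im[...,0]+50)&mm.astype(bool)
    P=W[blue]; P=P[~np.isnan(P[:,0])]
    r=cv2.minAreaRect(P[:,:2].astype(np.float32)); print("blue",r,np.median(P[:,2]))
    print("larger/others")
    c=s["image"][box[2]-10:box[3]+10,box[0]-10:box[1]+10,::-1]
    cv2.imwrite(f"pics/crop_{n}.png",cv2.resize(c,None,fx=4.2,fy=4.2,interpolation=cv2.INTER_CUBIC))
s=dict(np.load("top0.npz")); W=world(s)
for nm,(u,v) in dict(big=(248,323),red=(203,214),petri=(352,171),beaker=(325,134),tube=(249,155),slidebox=(442,248),tip=(421,178)).items(): print(nm,np.round(W[v,u]))
print(np.round(W[249,230:350,2]).tolist())
E
```

```text
top reader ((505.3104248046875, 68.78864288330078), (303.9131774902344, 161.56103515625), 89.23054504394531) [[422.4965515136719, -82.0694351196289], [584.0430297851562, -84.23905181884766], [588.124267578125, 219.646728515625], [426.57781982421875, 221.81634521484375]] 4695
blue ((509.14630126953125, 127.63839721679688), (115.07853698730469, 90.74732208251953), 5.040891647338867) 41.48986997150041
larger/others
scene reader ((464.9579772949219, 104.65654754638672), (376.282958984375, 257.90667724609375), 87.656982421875) [[328.42083740234375, -78.05577850341797], [586.1119384765625, -88.5995101928711], [601.4951171875, 287.3688659667969], [343.80401611328125, 297.91259765625]] 6269
blue ((454.8818359375, 128.53311157226562), (230.18576049804688, 100.28546905517578), 1.915886402130127) 40.957749202095044
larger/others
big [325. 149.  11.]
red [598. 278.   5.]
petri [ 718. -101.   18.]
beaker [820. -29.  -3.]
tube [744. 160.  54.]
slidebox [ 524. -329.   37.]
tip [ 694. -270.   68.]
[-5.0, -1.0, 4.0, 1.0, 1.0, 3.0, 3.0, 34.0, 30.0, 32.0, 40.0, 44.0, 39.0, 39.0, 45.0, 43.0, 40.0, 39.0, 42.0, 43.0, 42.0, 49.0, 45.0, 39.0, 38.0, 48.0, 45.0, 47.0, 39.0, 42.0, 42.0, 44.0, 40.0, 44.0, 42.0, 46.0, 47.0, 42.0, 40.0, 38.0, 47.0, 42.0, 42.0, 25.0, 36.0, 30.0, 34.0, 30.0, 34.0, 30.0, 32.0, 20.0, 3.0, 9.0, 11.0, 3.0, 6.0, nan, 5.0, 6.0, 3.0, 5.0, 2.0, 4.0, 11.0, 7.0, 3.0, 5.0, 3.0, 5.0, 1.0, 4.0, 8.0, 4.0, 12.0, 21.0, 16.0, 18.0, 15.0, 20.0, 19.0, 15.0, 16.0, 13.0, 20.0, 15.0, 18.0, 16.0, 22.0, 22.0, 14.0, 19.0, 18.0, 18.0, 18.0, 16.0, 18.0, 19.0, 19.0, 12.0, 22.0, 22.0, 16.0, 22.0, 19.0, 24.0, 16.0, 33.0, 33.0, 29.0, 25.0, 32.0, 14.0, -4.0, -2.0, -6.0, 3.0, -1.0, -1.0, 0.0]
```

View pics/crop_top.png

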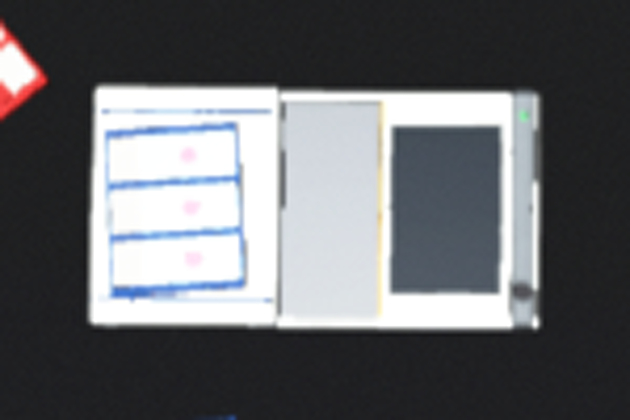

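View pics/crop_scene.png

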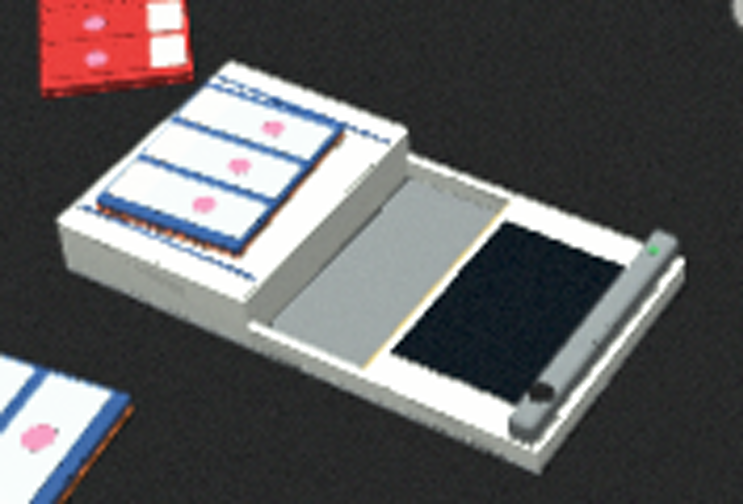

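The close crop shows the smaller blue carrier on the apron, yawed about 4° and set slightly toward the robot. The wall line is at crop column ~381, and the window spans ~390–500. Next I'll bring the wrist camera over the reader.

```bash
python3 - <<'E'
from h import *
from scipy.spatial.transform import Rotation as R
st=robot.state(); q=st["tcp_rot"]; print(np.round(R.from_quat(np.r_[q[1:],q[0]]).as_matrix(),3))
s=robot.snapshot("wrist"); save(s,"w0"); print(s["fov_y"],s["cx"],s["cy"],np.round(s["tool_from_camera"],3).tolist(),robot.state()["time_s"])
s=dict(np.load("top0.npz")); W=world(s)
# line fits in top, using known heights: intersect rays w/ plane
f,cx,cy=K(s)
def ray(u,v,z):
    T=s["pose"]; d=T[:3,:3]@np.array([(u-cx)/f,(v-cy)/f,1]); o=T[:3,3]; return (o+d*(z-o[2])/d[2]).round(1)
k=4.2; off=(215,200)
def c(x,y,z): return ray(off[0]+x/k-.4,off[1]+y/k-.4,z)
print("apron corners",c(95,86,34),c(277,88,34),c(277,325,34),c(90,323,34))
print("wall ",c(381,101,17),c(380,318,17)); print("stop end",c(540,93,31),c(540,328,31)); print("win",c(392,126,17),c(390,292,17),c(502,126,17),c(500,294,17))
print("carrier",c(105,132,42),c(237,122,42),c(244,288,42),c(112,297,42))
E
```

```text
[[ 0.344  0.    -0.939]
 [ 0.939  0.     0.344]
 [ 0.    -1.    -0.   ]]
59.31779165758481 312.7169161601782 237.21421145316012 [[1.0, 0.0, 0.001, -0.961], [-0.0, -0.326, 0.945, -141.335], [0.0, -0.945, -0.326, 85.384], [0.0, 0.0, 0.0, 1.0]] 0.85
apron corners [580.6 184.7  34. ] [582.5  75.8  34. ] [441.2  70.6  34. ] [439.2 181.1  34. ]
wall  [578.7  14.   17. ] [447.8  10.4  17. ]
stop end [584.3 -81.4  31. ] [444.  -84.8  31. ]
win [563.6   6.9  17. ] [463.5   5.   17. ] [565.5 -59.4  17. ] [464.2 -60.9  17. ]
carrier [552.2 176.2  42. ] [560.3  98.2  42. ] [462.1  90.2  42. ] [454.6 167.6  42. ]
```

View pics/w0.png

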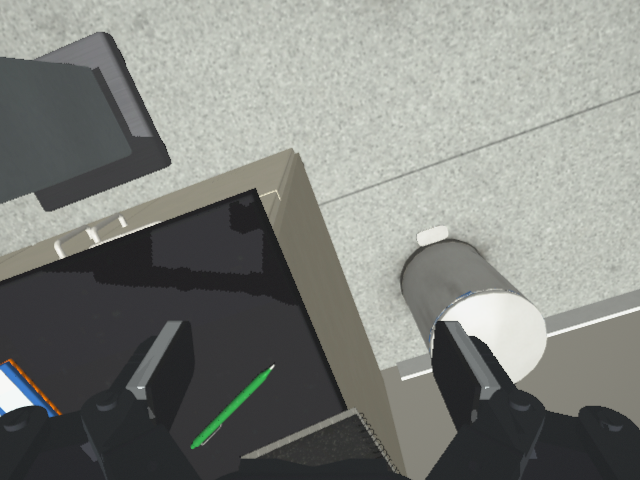

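Call:
{"name": "arm_command", "arguments": {
  "rows": [
    {"tx":3.5,"ty":-5.5,"az":-7,"jaw":1},
    {"tx":7,"ty":-11,"az":-14,"jaw":1},
    {"tx":10,"ty":-15.5,"az":-21,"jaw":1},
    {"tx":13,"ty":-19,"az":-28,"jaw":1},
    {"tx":15,"ty":-22.5,"az":-35,"jaw":1},
    {"tx":17,"ty":-26,"az":-42,"jaw":1},
    {"tx":19,"ty":-29.5,"az":-49,"jaw":1},
    {"tx":21,"ty":-33,"az":-56,"jaw":1}
  ]
}}

```text
invalid input
```

Call:
{"name": "arm_command", "arguments": {
  "rows": [
    {"jaw":1,"tx":3,"ty":-4,"tz":0,"ax":0,"ay":0,"az":-7},
    {"jaw":1,"tx":6,"ty":-8,"tz":0,"ax":0,"ay":0,"az":-14},
    {"jaw":1,"tx":9,"ty":-12,"tz":0,"ax":0,"ay":0,"az":-21},
    {"jaw":1,"tx":12,"ty":-16,"tz":0,"ax":0,"ay":0,"az":-28},
    {"jaw":1,"tx":15,"ty":-20,"tz":0,"ax":0,"ay":0,"az":-35},
    {"jaw":1,"tx":17,"ty":-24,"tz":0,"ax":0,"ay":0,"az":-42},
    {"jaw":1,"tx":19,"ty":-28,"tz":0,"ax":0,"ay":0,"az":-49},
    {"jaw":1,"tx":21,"ty":-32,"tz":0,"ax":0,"ay":0,"az":-56}
  ],
  "grip_force": 20
}}

```text
time_s: 1.52
eef_pos: [393.3, 286.2, 231.4]
tcp_rot: [0.702, -0.702, -0.084, 0.083]
wrist_force: [1.1, -0.2, 0.8]
width: 85.6
```

Call:
{"name": "arm_command", "arguments": {
  "rows": [
    {"jaw":0.2,"tx":2,"ty":-3,"tz":0,"ax":0,"ay":0,"az":-4},
    {"jaw":0.2,"tx":4,"ty":-6,"tz":0,"ax":0,"ay":0,"az":-8},
    {"jaw":0.2,"tx":6,"ty":-9,"tz":0,"ax":0,"ay":0,"az":-12.5},
    {"jaw":0.2,"tx":8,"ty":-12,"tz":0,"ax":0,"ay":0,"az":-12.5},
    {"jaw":0.2,"tx":9.4,"ty":-14.8,"tz":0,"ax":0,"ay":0,"az":-12.5},
    {"jaw":0.2,"tx":9.4,"ty":-14.8,"tz":0,"ax":0,"ay":0,"az":-12.5},
    {"jaw":0.2,"tx":9.4,"ty":-14.8,"tz":0,"ax":0,"ay":0,"az":-12.5},
    {"jaw":0.2,"tx":9.4,"ty":-14.8,"tz":0,"ax":0,"ay":0,"az":-12.5}
  ]
}}

```text
time_s: 2.18
eef_pos: [486.5, 140.4, 231.3]
tcp_rot: [0.707, -0.707, -0.008, 0.009]
wrist_force: [-0.5, 0.7, 0.2]
width: 51.5
```

```bash
cat >> h.py <<'E'
from scipy.spatial.transform import Rotation as R
def tcpT():
    st=robot.state(); q=st["tcp_rot"]; T=np.eye(4); T[:3,:3]=R.from_quat(np.r_[q[1:],q[0]]).as_matrix(); T[:3,3]=st["eef_pos"]; return T,st
def wrist(n):
    T,st=tcpT(); s=robot.snapshot("wrist"); s["pose"]=T@np.array(s["tool_from_camera"]); save(s,n); np.savez(n+".npz",**s); return s
def ray(s,u,v,z):
    f,cx,cy=K(s); T=s["pose"]; d=T[:3,:3]@np.array([(u-cx)/f,(v-cy)/f,1]); o=T[:3,3]; return (o+d*(z-o[2])/d[2])
E
python3 - <<'E'
from h import *
s=wrist("w1"); T,st=tcpT(); print(T.round(4),st["width"])
E
```

```text
[[ 9.997000e-01 -0.000000e+00 -2.530000e-02  4.863075e+02]
 [ 2.530000e-02  5.000000e-04  9.997000e-01  1.408175e+02]
 [-0.000000e+00 -1.000000e+00  5.000000e-04  2.314061e+02]
 [ 0.000000e+00  0.000000e+00  0.000000e+00  1.000000e+00]] 51.450526041958994
```

View pics/w1.png

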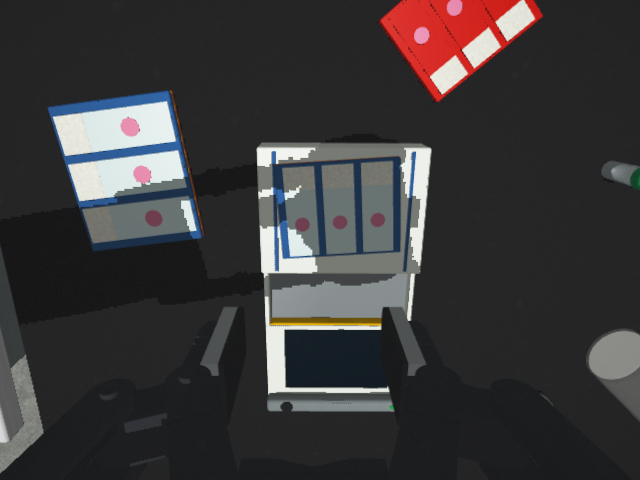

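Wrist view: apron corners at about (258,146), (431,146), (262,272) and (419,272). The wall is the yellow line at row ~322, columns 269–410. The carrier corners are at about (272,166), (399,157), (401,251) and (284,258). The reader is 3.6 px below the carrier's tilt.

```bash
python3 - <<'E'
from h import *
s=dict(np.load("w1.npz"))
c=s["image"][130:420,240:450,::-1]
cv2.imwrite("pics/w1c.png",cv2.resize(c,None,fx=2,fy=2,interpolation=cv2.INTER_CUBIC))
im=s["image"].astype(int)
W=world(s)
blue=(im[...,2]>im[...,0]+40); 
m=np.zeros(blue.shape,bool); m[150:262,268:405]=1; m[:, :279]&=0
m&=blue
r=cv2.minAreaRect(np.argwhere(m)[:,::-1].astype(np.float32)); b=cv2.boxPoints(r); print(r)
for p in b: print(p, ray(s,*p,42).round(1))
for p in [(258,146),(431,146),(419,272),(262,272)]: print("apron",ray(s,*p,34).round(1))
for p in [(269,325),(385,325)]: print("wall",ray(s,*p,17).round(1))
print("stop", ray(s,267,394,31).round(1),ray(s,267,411,31).round(1))
E
```

```text
Traceback (most recent call last):
numpy._core._exceptions._UFuncOutputCastingError: Cannot cast ufunc 'bitwise_and' output from dtype('int64') to dtype('bool') with casting rule 'same_kind'
```

View pics/w1c.png

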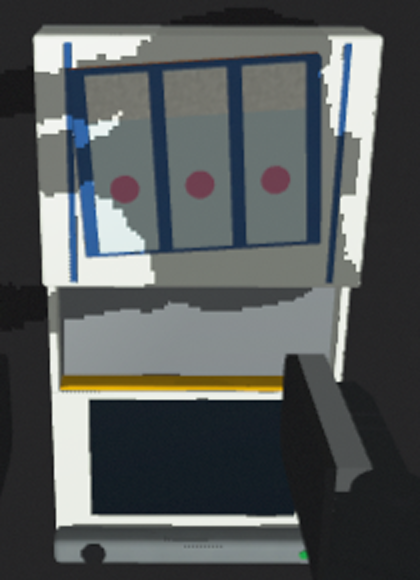

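```bash
python3 - <<'E'
from h import *
s=dict(np.load("w1.npz"))
def c(x,y,z): return ray(s,240+x/2-.25,130+y/2-.25,z).round(1)
for n,z,ps in [("carrier bl br fr fl",42,[(74,68),(321,54),(321,243),(87,257)]),("apron",34,[(34,37),(383,37),(360,287),(43,285)]),("wall",17,[(61,390),(284,390)]),("win",17,[(90,401),(92,515),(284,400)]),("stop",31,[(56,530),(56,562)]),("deckedge",17,[(55,398)]),("guides",34,[(68,44),(74,280),(348,44),(330,280)])]:
    print(n,[c(*p,z).tolist() for p in ps])
E
```

```text
carrier bl br fr fl [[456.2, 170.3, 42.0], [552.4, 178.1, 42.0], [559.6, 99.5, 42.0], [461.4, 90.7, 42.0]]
apron [[439.7, 180.8, 34.0], [578.0, 184.2, 34.0], [580.4, 76.3, 34.0], [441.7, 73.9, 34.0]]
wall [[447.4, 11.5, 17.0], [554.6, 14.2, 17.0]]
win [[461.4, 5.8, 17.0], [462.6, -60.5, 17.0], [555.0, 8.7, 17.0]]
stop [[445.7, -58.7, 31.0], [445.5, -78.1, 31.0]]
deckedge [[444.5, 7.1, 17.0]]
guides [[453.2, 178.4, 34.0], [455.2, 76.6, 34.0], [564.4, 181.1, 34.0], [567.0, 79.3, 34.0]]
```

Call:
{"name": "arm_command", "arguments": {
  "rows": [
    {"jaw":-1,"tx":-1.3,"ty":0.6,"tz":-2,"ax":0,"ay":0,"az":0},
    {"jaw":-1,"tx":-2.6,"ty":1.2,"tz":-5,"ax":0,"ay":0,"az":0},
    {"jaw":-1,"tx":-3.9,"ty":1.8,"tz":-8,"ax":0,"ay":0,"az":0},
    {"jaw":-1,"tx":-5.1,"ty":2.4,"tz":-11,"ax":0,"ay":0,"az":0},
    {"jaw":-1,"tx":-5.1,"ty":2.4,"tz":-14,"ax":0,"ay":0,"az":0},
    {"jaw":-1,"tx":-5.1,"ty":2.4,"tz":-16.5,"ax":0,"ay":0,"az":0},
    {"jaw":-1,"tx":-5.1,"ty":2.4,"tz":-17.5,"ax":0,"ay":0,"az":0},
    {"jaw":-1,"tx":-5.1,"ty":2.4,"tz":-17.5,"ax":0,"ay":0,"az":0}
  ]
}}

```text
time_s: 2.9
eef_pos: [433.5, 164.6, 53.6]
tcp_rot: [-0.707, 0.707, 0.008, -0.011]
wrist_force: [-0.0, -0.0, -0.4]
width: 0.2
```

```bash
python3 - <<'E'
from h import *
s=wrist("w2"); T,st=tcpT(); print(T[:3,3].round(1),st["width"],st["wrist_force"])
s=robot.snapshot("scene"); c=s["image"][170:310,170:370,::-1]; cv2.imwrite("pics/s2.png",cv2.resize(c,None,fx=4,fy=4,interpolation=cv2.INTER_CUBIC))
E
```

```text
[434.8 164.7  55.9] 0.08289895502843586 [0.41703975 0.28210545 0.35332748]
```

View pics/w2.png

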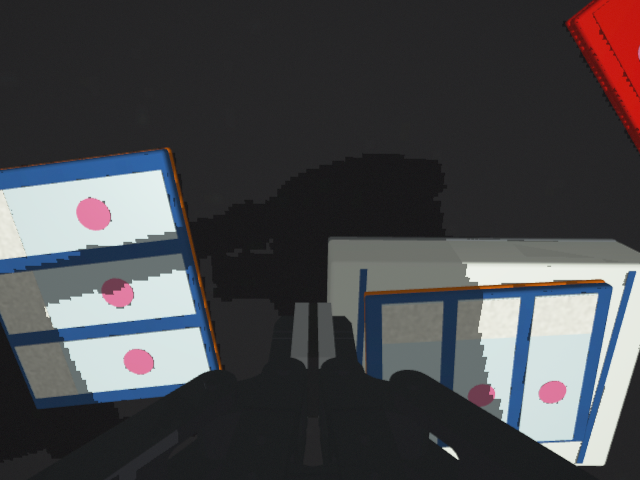

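View pics/s2.png

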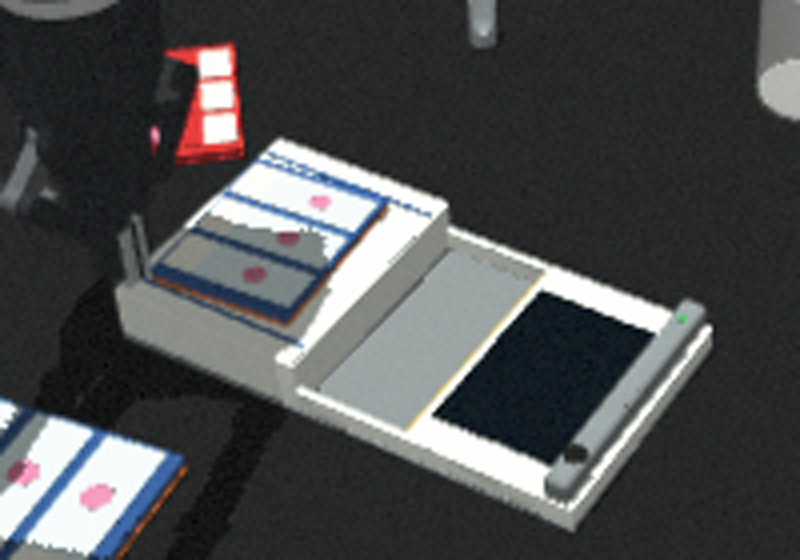

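Call:
{"name": "arm_command", "arguments": {
  "rows": [
    {"jaw":-1,"tx":0,"ty":0,"tz":-0.9,"ax":0,"ay":0,"az":0},
    {"jaw":-1,"tx":0,"ty":0,"tz":-1.8,"ax":0,"ay":0,"az":0},
    {"jaw":-1,"tx":0.5,"ty":0,"tz":-1.8,"ax":0,"ay":0,"az":0},
    {"jaw":-1,"tx":0.8,"ty":0,"tz":-1.8,"ax":0,"ay":0,"az":0},
    {"jaw":-1,"tx":1.0,"ty":0,"tz":-1.8,"ax":0,"ay":0,"az":0},
    {"jaw":-1,"tx":1.2,"ty":0,"tz":-1.8,"ax":0,"ay":0,"az":0},
    {"jaw":-1,"tx":1.2,"ty":0,"tz":-1.8,"ax":0,"ay":0,"az":0},
    {"jaw":-1,"tx":1.2,"ty":0,"tz":-1.8,"ax":0,"ay":0,"az":0}
  ]
}}

```text
time_s: 3.67
eef_pos: [447.9, 164.0, 38.5]
tcp_rot: [0.707, -0.707, -0.009, 0.008]
wrist_force: [0.5, 0.1, -0.8]
width: 0.0
```

```bash
python3 - <<'E'
from h import *
s=wrist("w3"); T,st=tcpT(); print(T[:3,3].round(1),st["width"],st["wrist_force"])
E
```

```text
[447.8 164.   38.5] 0.41441075926738385 [-0.34286267 -0.08201566  0.17153573]
```

View pics/w3.png

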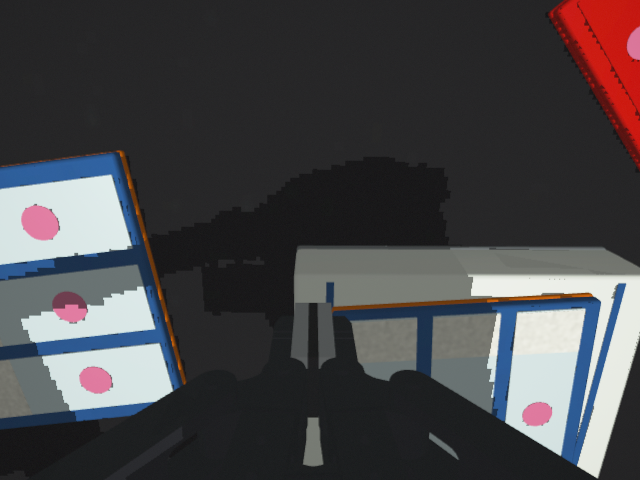

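Call:
{"name": "arm_command", "arguments": {
  "rows": [
    {"jaw":-1,"tx":0.1,"ty":0,"tz":0,"ax":0,"ay":0,"az":0},
    {"jaw":-1,"tx":0.2,"ty":0,"tz":0,"ax":0,"ay":0,"az":0},
    {"jaw":-1,"tx":0.3,"ty":0,"tz":0,"ax":0,"ay":0,"az":0},
    {"jaw":-1,"tx":0.4,"ty":0,"tz":0,"ax":0,"ay":0,"az":0},
    {"jaw":-1,"tx":0.4,"ty":0,"tz":0,"ax":0,"ay":0,"az":0},
    {"jaw":-1,"tx":0.4,"ty":0,"tz":0,"ax":0,"ay":0,"az":0},
    {"jaw":-1,"tx":0.4,"ty":0,"tz":0,"ax":0,"ay":0,"az":0},
    {"jaw":-1,"tx":0.4,"ty":0,"tz":0,"ax":0,"ay":0,"az":0}
  ]
}}

```text
time_s: 4.38
eef_pos: [451.7, 164.0, 38.3]
tcp_rot: [-0.707, 0.707, 0.009, -0.009]
wrist_force: [0.2, 0.7, -0.6]
width: -0.2
```

```bash
python3 - <<'E'
from h import *
s=wrist("w4"); T,st=tcpT(); print(T[:3,3].round(1),st["width"],st["wrist_force"])
for n in ["w3","w4"]:
  s=dict(np.load(n+".npz")); cv2.imwrite("pics/%sc.png"%n,cv2.resize(s["image"][230:480,250:640,::-1],None,fx=2,fy=2,interpolation=cv2.INTER_CUBIC))
E
```

```text
[451.7 164.   38.3] -0.012003205930117243 [-0.14098536  0.40972862  0.22907212]
```

View pics/w3c.png

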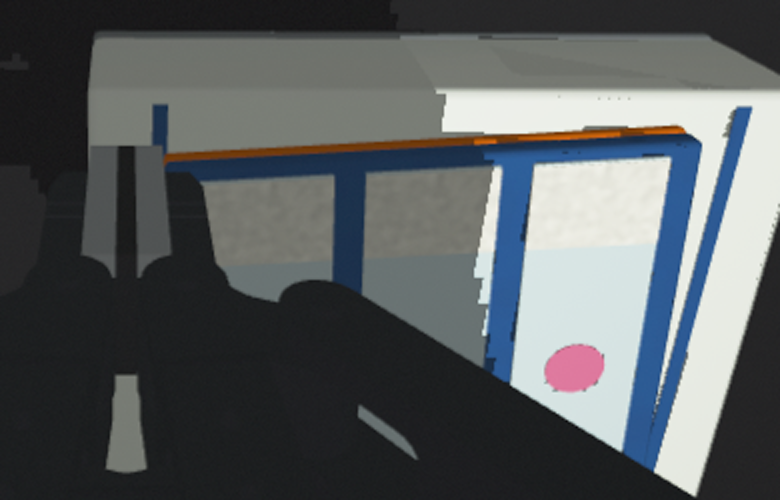

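View pics/w4c.png

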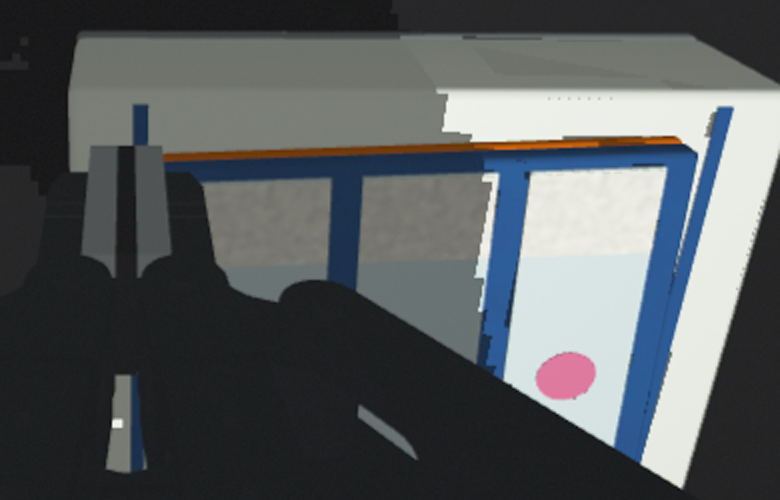

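```bash
python3 - <<'E'
from h import *
O=np.array([512.8,12.8]);d=np.array([.0245,-.9997]);e=np.array([.9997,.0245])
for n,L in [("w3",[(165,157),(684,128)]),("w4",[(165,158),(680,138)])]:
  s=dict(np.load(n+".npz"))
  P=[ray(s,250+x/2-.25,230+y/2-.25,34)[:2] for x,y in L]
  for p in P: print(n,p.round(1),"reader",np.round([(p-O)@d,(p-O)@e],1))
  v=P[1]-P[0]; print(np.degrees(np.arctan2(v[1],v[0])),np.linalg.norm(v))
s=dict(np.load("w4.npz"))
for x,y in [(70,90),(775,88),(140,105),(725,105),(640,462)]: p=ray(s,250+x/2-.25,230+y/2-.25,34)[:2]; print(p.round(1),np.round([(p-O)@d,(p-O)@e],1))
E
```

```text
w3 [454.1 168.4] reader [-157.   -54.9]
w3 [553.4 177.1] reader [-163.2   44.7]
4.987606284297042 99.72998044547262
w4 [457.9 168.3] reader [-156.8  -51.1]
w4 [556.8 175.1] reader [-161.1   48. ]
3.911587949315144 99.15787215903332
[439.4 182.3] [-171.2  -69.2]
[572.2 185.9] [-171.6   63.6]
[452.7 179.5] [-168.1  -56. ]
[563.7 182.2] [-168.1   55. ]
[567.2  94.5] [-80.4  56.3]
```

```bash
python3 - <<'E'
from h import *
for n,pts in [("w0",[(175,325),(170,345),(450,325),(460,345)]),("w1",[(230,310),(225,325),(215,345),(395,310),(400,325),(410,345)]),("w2",[(302,305),(302,325),(325,305),(325,325),(325,345)])]:
  if n=="w0": continue
  s=dict(np.load(n+".npz")); W=world(s,s["tool_from_camera"])
  for u,v in pts: print(n,u,v,W[v,u].round(1))
  m=(W[...,1]>-40)&(W[...,1]<12)&(abs(W[...,0])<60)&(abs(W[...,2])<25)
  for a,b in ((-60,0),(0,60)):
    P=W[m&(W[...,0]>a)&(W[...,0]<b)]; print(n,len(P), np.percentile(P,[1,50,99],axis=0).round(1).tolist())
E
```

```text
w1 230 310 [-30.8  -7.7  10.2]
w1 225 325 [-30.4 -19.   10.9]
w1 215 345 [-31.2 -30.3  10.6]
w1 395 310 [28.  -7.6 10.2]
w1 400 325 [ 27.7 -18.2  10.4]
w1 410 345 [ 28.4 -30.3  10.6]
w1 3590 [[-40.3, -39.8, -11.0], [-28.3, -26.3, 6.6], [-26.8, -3.7, 11.1]]
w1 3581 [[24.0, -39.9, -10.9], [25.5, -26.3, 6.6], [37.5, -3.7, 11.1]]
w2 302 305 [-5.2 -4.3 10.4]
w2 302 325 [ -4.9 -19.2  11. ]
w2 325 305 [ 3.1 -5.4 11. ]
w2 325 325 [  2.8 -17.    9.7]
w2 325 345 [  2.4 -30.7  10.9]
w2 2962 [[-14.9, -39.5, -10.3], [-4.8, -26.5, 9.5], [-0.0, -3.5, 11.5]]
w2 3730 [[0.2, -39.4, -24.3], [12.0, -4.5, 5.8], [59.5, 12.0, 11.6]]
```

Call:
{"name": "arm_command", "arguments": {
  "rows": [
    {"jaw":-1,"tx":-0.3,"ty":0,"tz":1,"ax":0,"ay":0,"az":0},
    {"jaw":-0.5,"tx":-0.3,"ty":0.6,"tz":3.5,"ax":0,"ay":0,"az":0},
    {"jaw":0.2,"tx":2.4,"ty":2.0,"tz":4,"ax":0,"ay":0,"az":0},
    {"jaw":0.2,"tx":5,"ty":2.6,"tz":4,"ax":0,"ay":0,"az":0},
    {"jaw":0.2,"tx":5.7,"ty":2.6,"tz":3,"ax":0,"ay":0,"az":0},
    {"jaw":0.2,"tx":5.7,"ty":2.6,"tz":1,"ax":0,"ay":0,"az":0},
    {"jaw":0.2,"tx":5.7,"ty":2.6,"tz":0,"ax":0,"ay":0,"az":0},
    {"jaw":0.2,"tx":5.7,"ty":2.6,"tz":-0.3,"ax":0,"ay":0,"az":0}
  ]
}}

```text
time_s: 5.1
eef_pos: [506.6, 189.3, 32.2]
tcp_rot: [-0.706, 0.708, 0.007, -0.011]
wrist_force: [-0.3, 0.6, -0.8]
width: 51.2
```

```bash
cat >>h.py <<'E'
O=np.array([512.8,12.8]);d=np.array([.0245,-.9997]);e=np.array([.9997,.0245])
def rd(p): p=np.array(p); return np.round([(p[:2]-O)@d,(p[:2]-O)@e,p[2]],1)
def look(n,sc=True):
    T,st=tcpT(); print("tcp reader",rd(T[:3,3]),"w",round(st["width"],1),"F",st["wrist_force"].round(1),"t",round(st["time_s"],2))
    s=wrist(n); c=cv2.imread(f"pics/{n}.png")
    a=cv2.resize(c[150:480,130:510],(400,347))
    if sc:
        s=robot.snapshot("scene"); save(s,n+"_s"); b=cv2.resize(s["image"][170:310,180:365,::-1],(793,600),interpolation=cv2.INTER_CUBIC); cv2.imwrite(f"pics/{n}_sc.png",b)
E
python3 -c "
from h import *
look('w5')"
```

```text
tcp reader [-176.6   -1.9   32.2] w 51.2 F [-0.3  0.6 -0.8] t 5.1
```

View pics/w5.png

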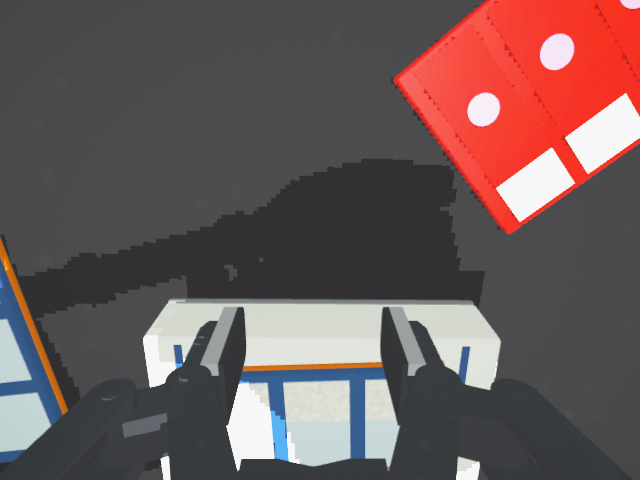

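View pics/w5_sc.png

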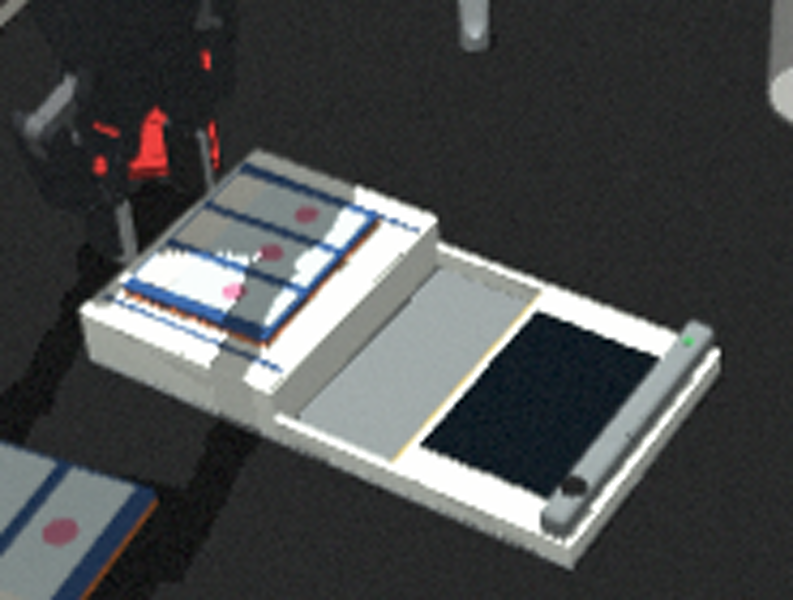

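Call:
{"name": "arm_command", "arguments": {
  "rows": [
    {"jaw":0.2,"tx":0,"ty":0,"tz":0,"ax":0,"ay":0,"az":0},
    {"jaw":0.2,"tx":0,"ty":-0.3,"tz":0,"ax":0,"ay":0,"az":0},
    {"jaw":0.2,"tx":0.02,"ty":-0.6,"tz":0,"ax":0,"ay":0,"az":0},
    {"jaw":0.2,"tx":0.03,"ty":-0.9,"tz":0,"ax":0,"ay":0,"az":0},
    {"jaw":0.2,"tx":0.03,"ty":-1.2,"tz":0,"ax":0,"ay":0,"az":0},
    {"jaw":0.2,"tx":0.04,"ty":-1.5,"tz":0,"ax":0,"ay":0,"az":0},
    {"jaw":0.2,"tx":0.05,"ty":-1.8,"tz":0,"ax":0,"ay":0,"az":0},
    {"jaw":0.2,"tx":0.05,"ty":-2.0,"tz":0,"ax":0,"ay":0,"az":0}
  ]
}}

```text
time_s: 5.87
eef_pos: [509.7, 170.1, 36.1]
tcp_rot: [0.707, -0.707, -0.009, 0.008]
wrist_force: [1.2, 3.3, 4.1]
width: 51.2
```

```bash
python3 -c "
from h import *
look('w6')"
```

```text
tcp reader [-157.3    0.8   36.1] w 51.2 F [1.2 3.3 4.1] t 5.87
```

View pics/w6.png

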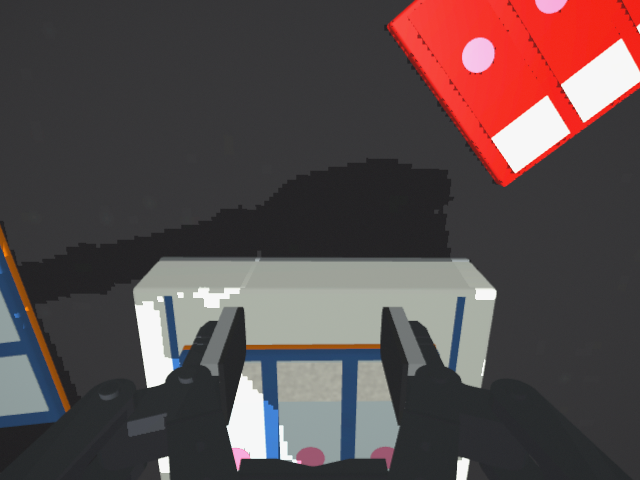

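View pics/w6_sc.png

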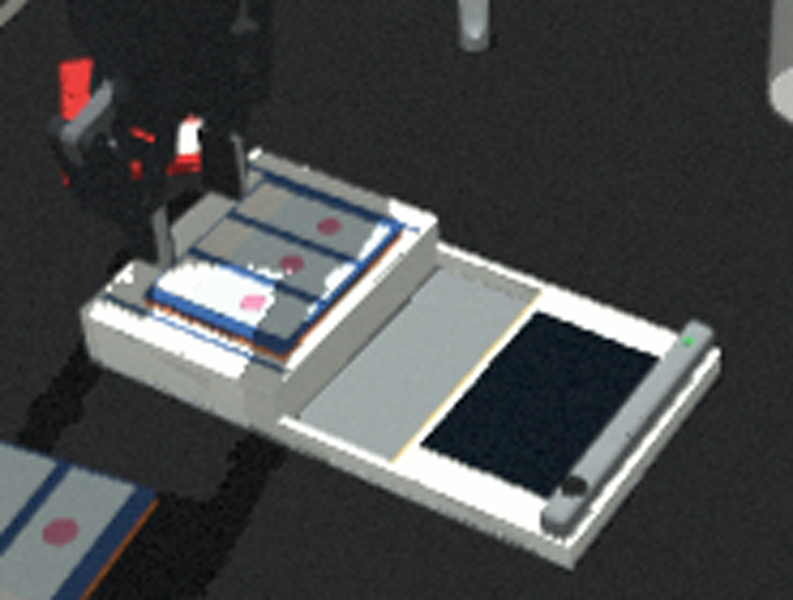

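Call:
{"name": "arm_command", "arguments": {
  "rows": [
    {"jaw":0.2,"tx":0,"ty":0,"tz":0.2,"ax":0,"ay":0,"az":0},
    {"jaw":0.2,"tx":0.01,"ty":-0.5,"tz":0.2,"ax":0,"ay":0,"az":0},
    {"jaw":0.2,"tx":0.02,"ty":-1.1,"tz":0.2,"ax":0,"ay":0,"az":0},
    {"jaw":0.2,"tx":0.04,"ty":-1.7,"tz":0.2,"ax":0,"ay":0,"az":0},
    {"jaw":0.2,"tx":0.05,"ty":-2.3,"tz":0.2,"ax":0,"ay":0,"az":0},
    {"jaw":0.2,"tx":0.07,"ty":-2.9,"tz":0.2,"ax":0,"ay":0,"az":0},
    {"jaw":0.2,"tx":0.08,"ty":-3.4,"tz":0.2,"ax":0,"ay":0,"az":0},
    {"jaw":0.2,"tx":0.09,"ty":-3.7,"tz":0.2,"ax":0,"ay":0,"az":0}
  ]
}}

```text
time_s: 6.63
eef_pos: [510.0, 132.1, 37.1]
tcp_rot: [-0.707, 0.707, 0.008, -0.009]
wrist_force: [1.4, 3.0, 1.6]
width: 51.4
```

```bash
python3 -c "
from h import *
s=dict(np.load('w6.npz')); print('bl',rd(ray(s,183,348,34)))
look('w7')"
```

```text
bl [-145.3  -51.9   34. ]
tcp reader [-1.193e+02  1.000e-01  3.710e+01] w 51.4 F [1.4 3.  1.6] t 6.63
```

View pics/w7.png

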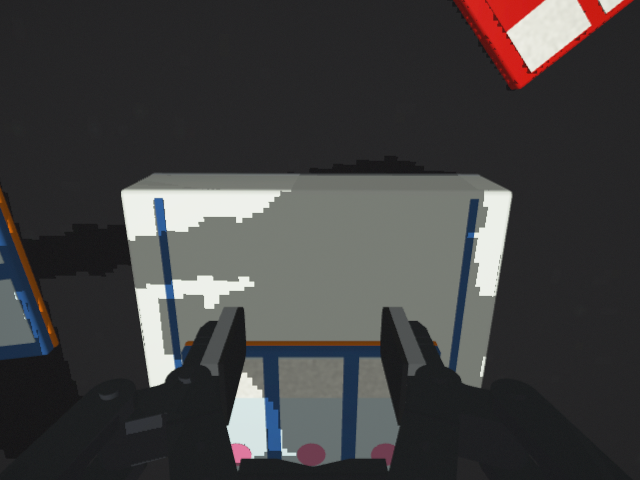

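View pics/w7_sc.png

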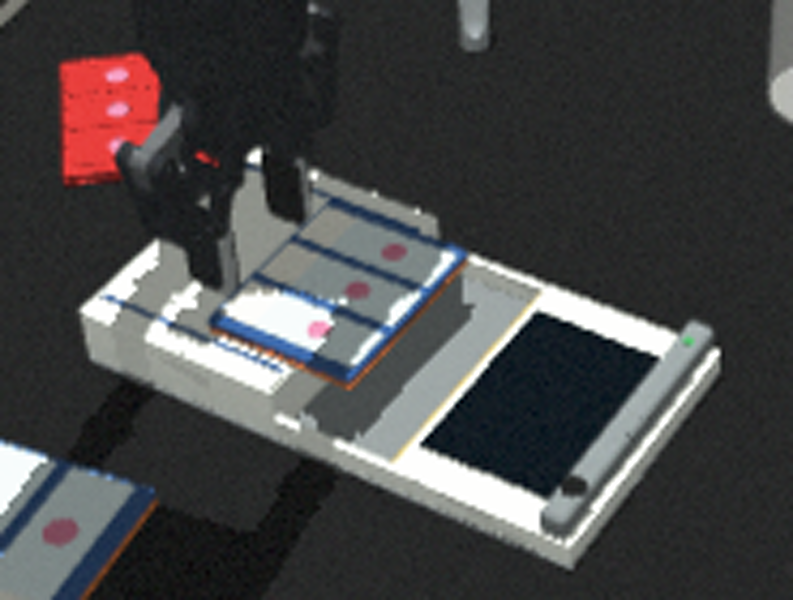

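Call:
{"name": "arm_command", "arguments": {
  "rows": [
    {"jaw":0.2,"tx":0.03,"ty":-0.3,"tz":0,"ax":0,"ay":0,"az":0},
    {"jaw":0.2,"tx":0.07,"ty":-0.6,"tz":0,"ax":0,"ay":0,"az":0},
    {"jaw":0.2,"tx":0.1,"ty":-0.9,"tz":0,"ax":0,"ay":0,"az":0},
    {"jaw":0.2,"tx":0.13,"ty":-1.2,"tz":0,"ax":0,"ay":0,"az":0},
    {"jaw":0.2,"tx":0.17,"ty":-1.5,"tz":0,"ax":0,"ay":0,"az":0},
    {"jaw":0.2,"tx":0.2,"ty":-1.8,"tz":0,"ax":0,"ay":0,"az":0},
    {"jaw":0.2,"tx":0.21,"ty":-1.9,"tz":0,"ax":0,"ay":0,"az":0},
    {"jaw":0.2,"tx":0.22,"ty":-2.0,"tz":0,"ax":0,"ay":0,"az":0}
  ]
}}

```text
time_s: 7.4
eef_pos: [512.3, 112.8, 37.3]
tcp_rot: [0.707, -0.707, -0.009, 0.009]
wrist_force: [0.3, 0.6, 0.7]
width: 51.2
```

```bash
python3 -c "
from h import *
look('w8')"
```

```text
tcp reader [-100.     1.9   37.3] w 51.2 F [0.3 0.6 0.7] t 7.4
```

View pics/w8.png

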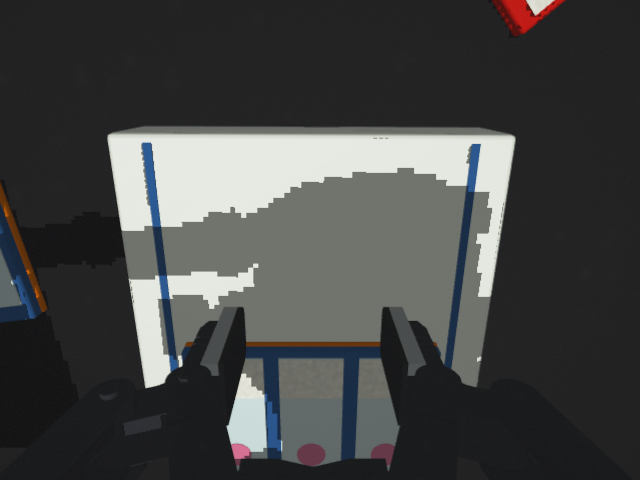

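View pics/w8_sc.png

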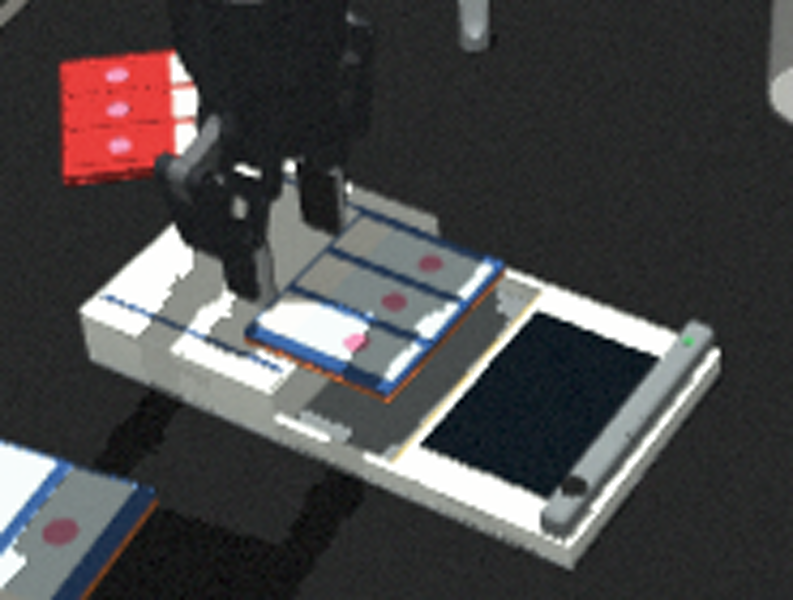

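Call:
{"name": "arm_command", "arguments": {
  "rows": [
    {"jaw":0.2,"tx":0,"ty":0.2,"tz":0,"ax":0,"ay":0,"az":0},
    {"jaw":0.2,"tx":0,"ty":0.5,"tz":0,"ax":0,"ay":0,"az":0},
    {"jaw":0.2,"tx":0,"ty":0.8,"tz":0,"ax":0,"ay":0,"az":0},
    {"jaw":0.2,"tx":0,"ty":0.8,"tz":0,"ax":0,"ay":0,"az":0},
    {"jaw":0.2,"tx":0,"ty":0.8,"tz":0,"ax":0,"ay":0,"az":0},
    {"jaw":0.2,"tx":0,"ty":0.8,"tz":0,"ax":0,"ay":0,"az":0},
    {"jaw":0.2,"tx":0,"ty":0.8,"tz":0,"ax":0,"ay":0,"az":0},
    {"jaw":0.2,"tx":0,"ty":0.8,"tz":0,"ax":0,"ay":0,"az":0}
  ]
}}

```text
time_s: 8.17
eef_pos: [512.3, 121.0, 37.3]
tcp_rot: [-0.707, 0.707, 0.009, -0.009]
wrist_force: [0.2, 0.2, -0.8]
width: 51.4
```

```bash
python3 -c "
from h import *
look('w9')"
```

```text
tcp reader [-108.2    2.1   37.3] w 51.4 F [ 0.2  0.2 -0.8] t 8.17
```

View pics/w9.png

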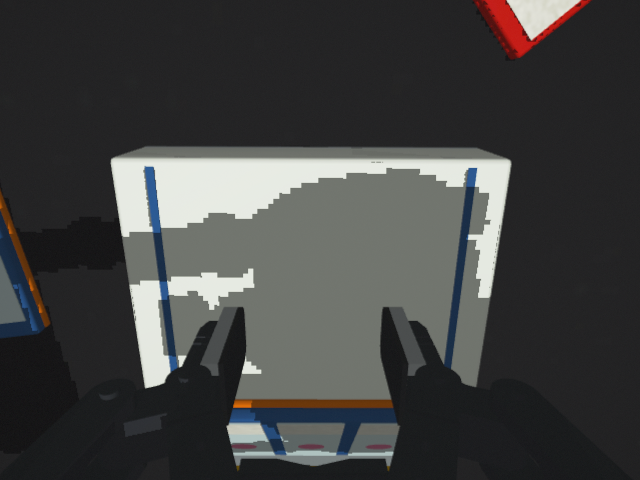

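View pics/w9_sc.png

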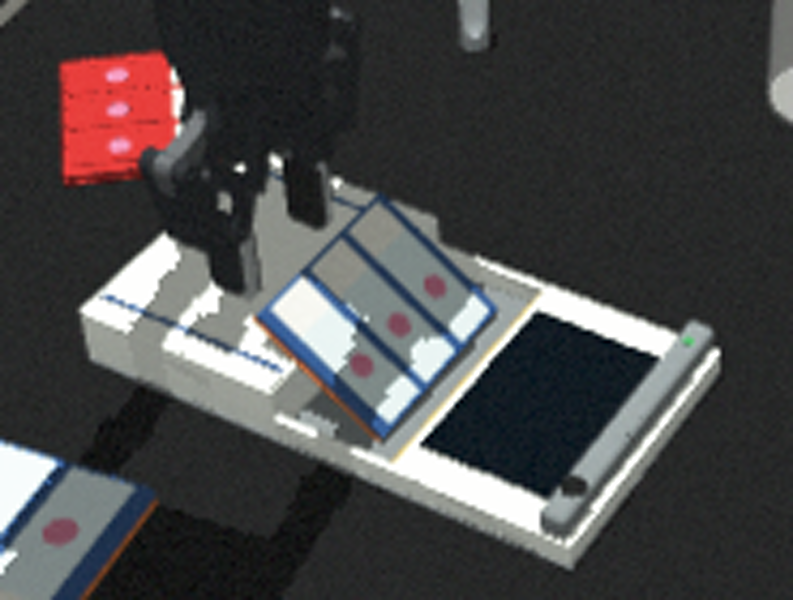

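Call:
{"name": "arm_command", "arguments": {
  "rows": [
    {"jaw":0.2,"tx":0.01,"ty":-0.4,"tz":0,"ax":0,"ay":0,"az":0},
    {"jaw":0.2,"tx":0.02,"ty":-0.8,"tz":0,"ax":0,"ay":0,"az":0},
    {"jaw":0.2,"tx":0.03,"ty":-1.1,"tz":0,"ax":0,"ay":0,"az":0},
    {"jaw":0.2,"tx":0.03,"ty":-1.4,"tz":0,"ax":0,"ay":0,"az":0},
    {"jaw":0.2,"tx":0.04,"ty":-1.6,"tz":0,"ax":0,"ay":0,"az":0},
    {"jaw":0.2,"tx":0.05,"ty":-1.8,"tz":0,"ax":0,"ay":0,"az":0},
    {"jaw":0.2,"tx":0.05,"ty":-2.0,"tz":0,"ax":0,"ay":0,"az":0},
    {"jaw":0.2,"tx":0.05,"ty":-2.1,"tz":0,"ax":0,"ay":0,"az":0}
  ]
}}

```text
time_s: 8.93
eef_pos: [512.8, 99.8, 37.3]
tcp_rot: [0.707, -0.707, -0.009, 0.009]
wrist_force: [0.1, 0.8, -0.2]
width: 51.4
```

```bash
python3 -c "
from h import *
look('w10')"
```

```text
tcp reader [-87.    2.1  37.3] w 51.4 F [ 0.1  0.8 -0.2] t 8.93
```

View pics/w10_sc.png

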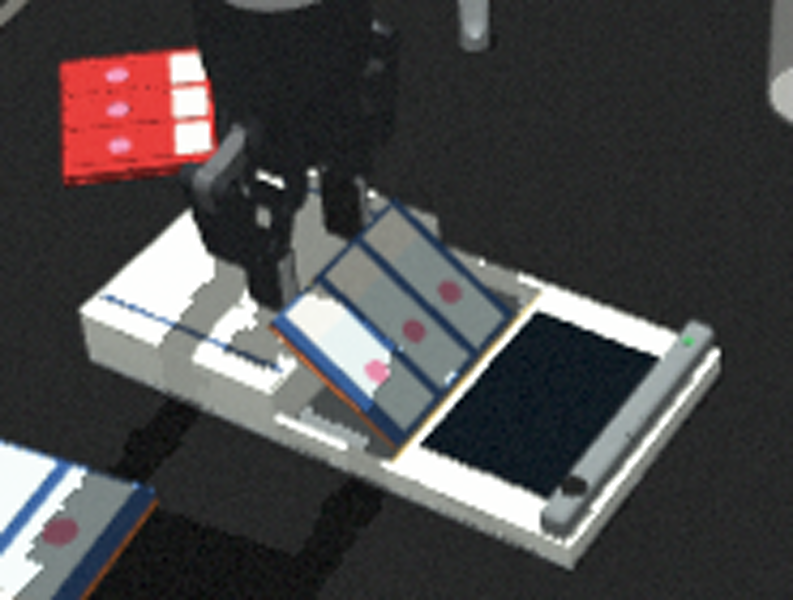

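View pics/w10.png

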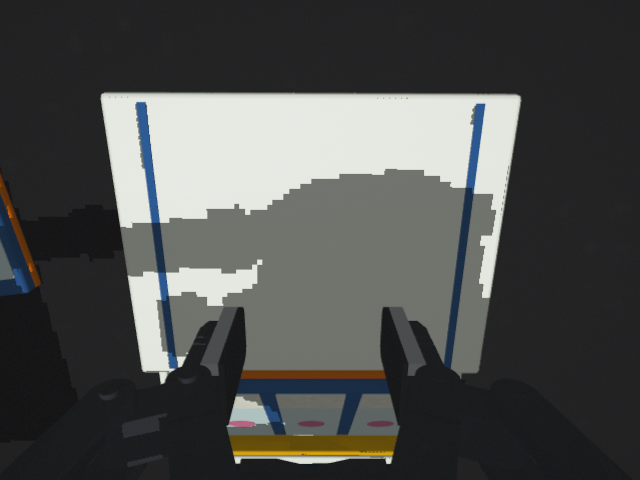

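Call:
{"name": "arm_command", "arguments": {
  "rows": [
    {"jaw":0.2,"tx":0.01,"ty":-0.3,"tz":0.3,"ax":0,"ay":0,"az":0},
    {"jaw":0.2,"tx":0.01,"ty":-0.5,"tz":0.65,"ax":0,"ay":0,"az":0},
    {"jaw":0.2,"tx":0.02,"ty":-0.7,"tz":1.0,"ax":0,"ay":0,"az":0},
    {"jaw":0.2,"tx":0.02,"ty":-0.95,"tz":1.35,"ax":0,"ay":0,"az":0},
    {"jaw":0.2,"tx":0.03,"ty":-1.2,"tz":1.65,"ax":0,"ay":0,"az":0},
    {"jaw":0.2,"tx":0.03,"ty":-1.45,"tz":1.95,"ax":0,"ay":0,"az":0},
    {"jaw":0.2,"tx":0.04,"ty":-1.7,"tz":2.2,"ax":0,"ay":0,"az":0},
    {"jaw":0.2,"tx":0.05,"ty":-2.0,"tz":2.45,"ax":0,"ay":0,"az":0}
  ]
}}

```text
time_s: 9.7
eef_pos: [513.3, 79.8, 62.1]
tcp_rot: [0.707, -0.707, -0.009, 0.009]
wrist_force: [-0.6, 0.3, -0.3]
width: 51.6
```

```bash
python3 -c "
from h import *
look('w11')"
```

```text
tcp reader [-66.9   2.2  62.1] w 51.6 F [-0.6  0.3 -0.3] t 9.7
```

View pics/w11_sc.png

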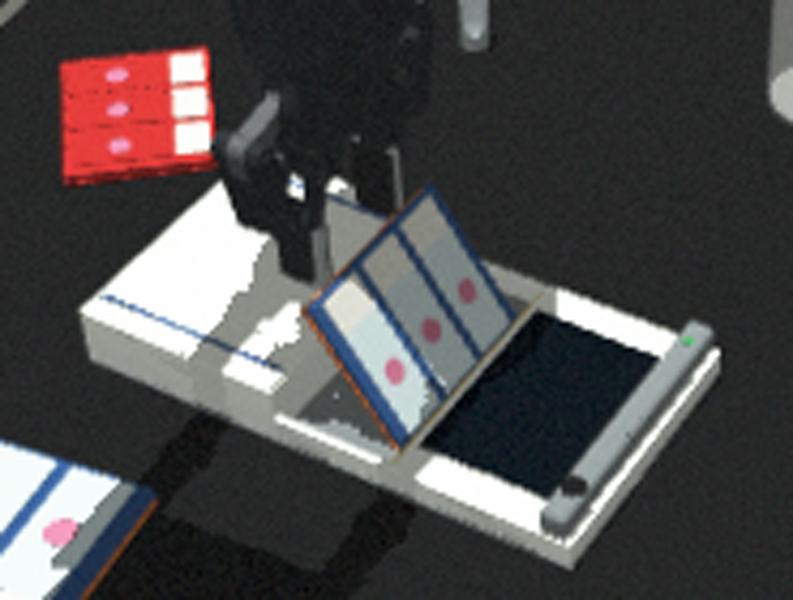

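View pics/w11.png

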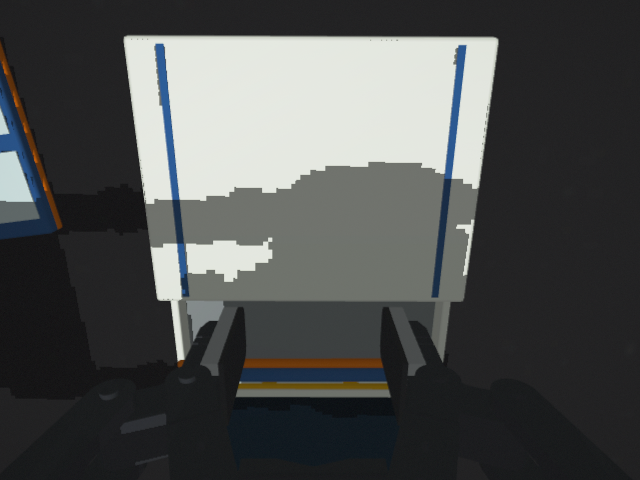

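Call:
{"name": "arm_command", "arguments": {
  "rows": [
    {"jaw":0.2,"tx":0.01,"ty":-0.45,"tz":0.33,"ax":0,"ay":0,"az":0},
    {"jaw":0.2,"tx":0.02,"ty":-1.0,"tz":0.68,"ax":0,"ay":0,"az":0},
    {"jaw":0.2,"tx":0.04,"ty":-1.6,"tz":0.95,"ax":0,"ay":0,"az":0},
    {"jaw":0.2,"tx":0.05,"ty":-2.2,"tz":1.15,"ax":0,"ay":0,"az":0},
    {"jaw":0.2,"tx":0.07,"ty":-2.8,"tz":1.3,"ax":0,"ay":0,"az":0},
    {"jaw":0.2,"tx":0.08,"ty":-3.4,"tz":1.4,"ax":0,"ay":0,"az":0},
    {"jaw":0.2,"tx":0.09,"ty":-3.8,"tz":1.4,"ax":0,"ay":0,"az":0},
    {"jaw":0.2,"tx":0.1,"ty":-4.1,"tz":1.4,"ax":0,"ay":0,"az":0}
  ]
}}

```text
time_s: 10.47
eef_pos: [514.3, 38.3, 75.8]
tcp_rot: [-0.707, 0.707, 0.008, -0.008]
wrist_force: [-0.3, -0.5, -1.0]
width: 51.3
```

```bash
python3 -c "
from h import *
look('w12')"
```

```text
tcp reader [-25.5   2.1  75.8] w 51.3 F [-0.3 -0.5 -1. ] t 10.47
```

View pics/w12_sc.png

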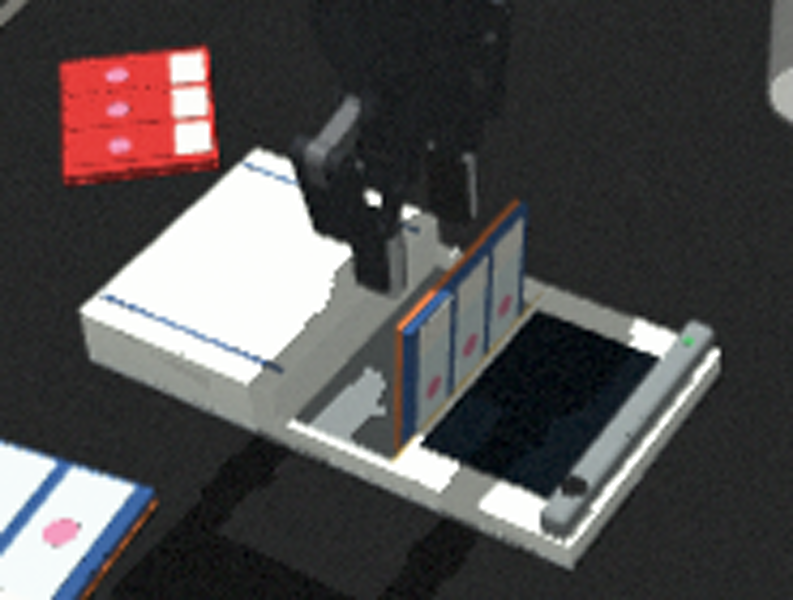

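View pics/w12.png

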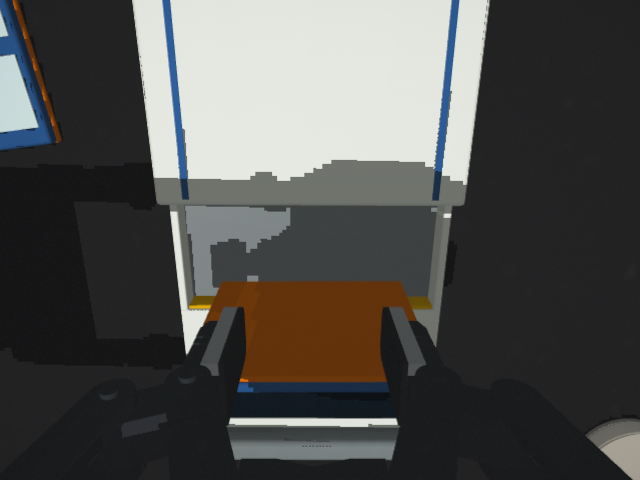

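Call:
{"name": "arm_command", "arguments": {
  "rows": [
    {"jaw":0.2,"tx":0.01,"ty":-0.4,"tz":0,"ax":0,"ay":0,"az":0},
    {"jaw":0.2,"tx":0.02,"ty":-0.7,"tz":0,"ax":0,"ay":0,"az":0},
    {"jaw":0.2,"tx":0.02,"ty":-1.0,"tz":0,"ax":0,"ay":0,"az":0},
    {"jaw":0.2,"tx":0.03,"ty":-1.3,"tz":0,"ax":0,"ay":0,"az":0},
    {"jaw":0.2,"tx":0.04,"ty":-1.6,"tz":0,"ax":0,"ay":0,"az":0},
    {"jaw":0.2,"tx":0.04,"ty":-1.9,"tz":0,"ax":0,"ay":0,"az":0},
    {"jaw":0.2,"tx":0.05,"ty":-2.1,"tz":0,"ax":0,"ay":0,"az":0},
    {"jaw":0.2,"tx":0.05,"ty":-2.3,"tz":0,"ax":0,"ay":0,"az":0}
  ]
}}

```text
time_s: 11.23
eef_pos: [514.8, 15.7, 75.8]
tcp_rot: [0.707, -0.707, -0.009, 0.009]
wrist_force: [0.2, 0.4, 0.2]
width: 51.2
```

```bash
python3 -c "
from h import *
look('w13')"
```

```text
tcp reader [-2.9  2.1 75.8] w 51.2 F [0.2 0.4 0.2] t 11.23
```

View pics/w13_sc.png

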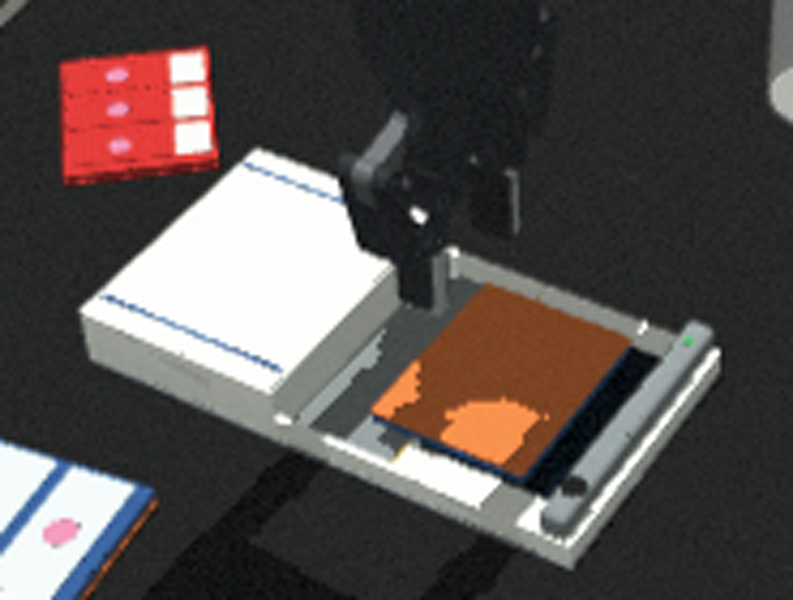

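View pics/w13.png

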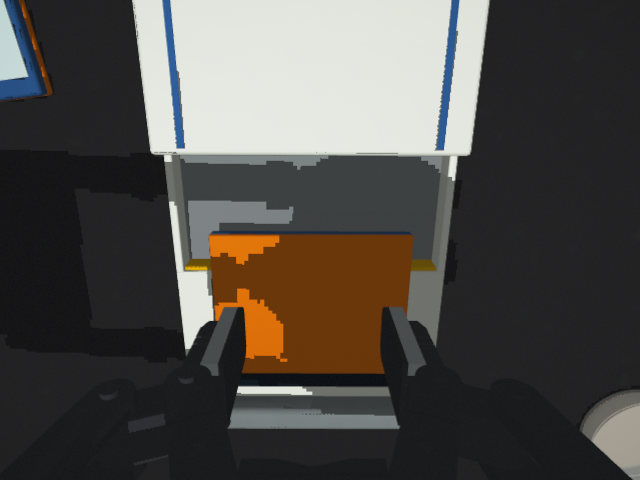

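It has flipped and lies orange side up. In the wrist view its groove-side edge is at row ~234, columns 210–411, and the yellow wall spans columns 185–435. Measuring.

```bash
python3 -c "
from h import *
s=dict(np.load('w13.npz'))
for p in [(210,235),(411,235)]: print(rd(ray(s,*p,25)))
for p in [(184,270),(436,270)]: print('wall',rd(ray(s,*p,17)))
W=world(s); 
for u,v in [(300,245),(300,300),(300,360),(230,260),(390,260)]: print(rd(W[v-2:v+3,u-2:u+3].reshape(-1,3).mean(0)))
"
```

```text
[-21.5 -48.7  25. ]
[-21.5  48.   25. ]
wall [  0.3 -65.7  17. ]
wall [ 0.3 64.4 17. ]
[nan nan nan]
[14.1 -5.8 23.7]
[50.2 -6.1 23.6]
[ -8.  -40.2  23.6]
[-8.  38.9 23.7]
```

Call:
{"name": "arm_command", "arguments": {
  "rows": [
    {"jaw":0.2,"tx":-0.1,"ty":2,"tz":0,"ax":0,"ay":0,"az":0},
    {"jaw":0.2,"tx":-0.3,"ty":3.6,"tz":0,"ax":0,"ay":0,"az":0},
    {"jaw":0.2,"tx":-0.3,"ty":3.6,"tz":-1.5,"ax":0,"ay":0,"az":0},
    {"jaw":0.2,"tx":-0.3,"ty":3.6,"tz":-3.5,"ax":0,"ay":0,"az":0},
    {"jaw":0.2,"tx":-0.3,"ty":3.6,"tz":-5,"ax":0,"ay":0,"az":0},
    {"jaw":0.2,"tx":-0.3,"ty":3.6,"tz":-6,"ax":0,"ay":0,"az":0},
    {"jaw":0.2,"tx":-0.3,"ty":3.6,"tz":-6,"ax":0,"ay":0,"az":0},
    {"jaw":0.2,"tx":-0.3,"ty":3.6,"tz":-6,"ax":0,"ay":0,"az":0}
  ]
}}

```text
time_s: 12.0
eef_pos: [511.5, 52.0, 15.6]
tcp_rot: [0.707, -0.707, -0.008, 0.009]
wrist_force: [-0.8, -0.3, -0.1]
width: 51.2
```

```bash
python3 -c "
from h import *
look('w14')"
```

```text
tcp reader [-39.2  -0.3  15.6] w 51.2 F [-0.8 -0.3 -0.1] t 12.0
```

View pics/w14_sc.png

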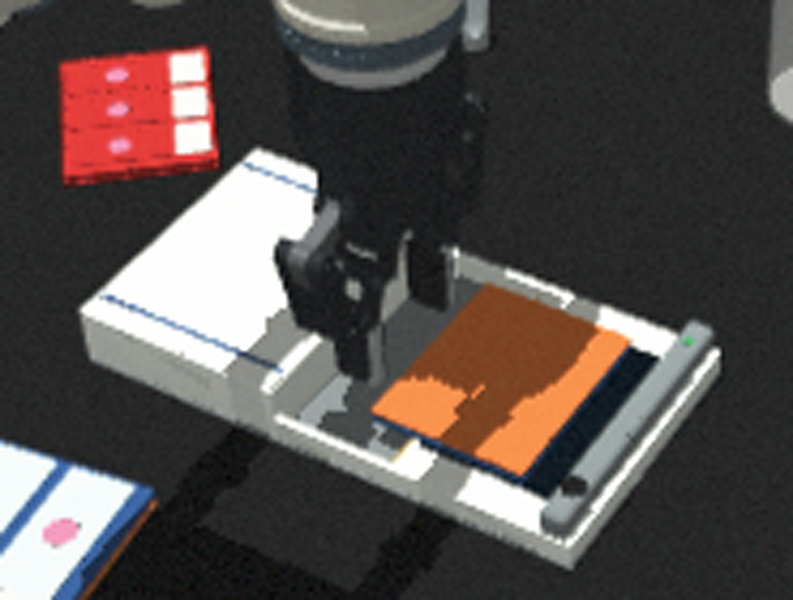

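View pics/w14.png

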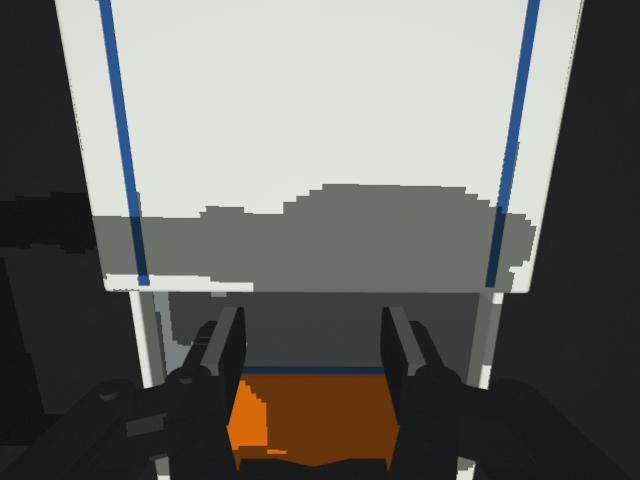

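Call:
{"name": "arm_command", "arguments": {
  "rows": [
    {"jaw":0.2,"tx":0.01,"ty":-0.4,"tz":0,"ax":0,"ay":0,"az":0},
    {"jaw":0.2,"tx":0.02,"ty":-0.7,"tz":0,"ax":0,"ay":0,"az":0},
    {"jaw":0.2,"tx":0.02,"ty":-1.0,"tz":0,"ax":0,"ay":0,"az":0},
    {"jaw":0.2,"tx":0.03,"ty":-1.3,"tz":0,"ax":0,"ay":0,"az":0},
    {"jaw":0.2,"tx":0.04,"ty":-1.6,"tz":0,"ax":0,"ay":0,"az":0},
    {"jaw":0.2,"tx":0.04,"ty":-1.9,"tz":0,"ax":0,"ay":0,"az":0},
    {"jaw":0.2,"tx":0.05,"ty":-2.1,"tz":0,"ax":0,"ay":0,"az":0},
    {"jaw":0.2,"tx":0.05,"ty":-2.2,"tz":0,"ax":0,"ay":0,"az":0}
  ]
}}

```text
time_s: 12.77
eef_pos: [512.3, 29.7, 15.8]
tcp_rot: [0.707, -0.707, -0.009, 0.008]
wrist_force: [0.9, 1.5, 0.6]
width: 51.4
```

```bash
python3 -c "
from h import *
look('w15')"
```

```text
tcp reader [-16.9  -0.1  15.8] w 51.4 F [0.9 1.5 0.6] t 12.77
```

View pics/w15_sc.png

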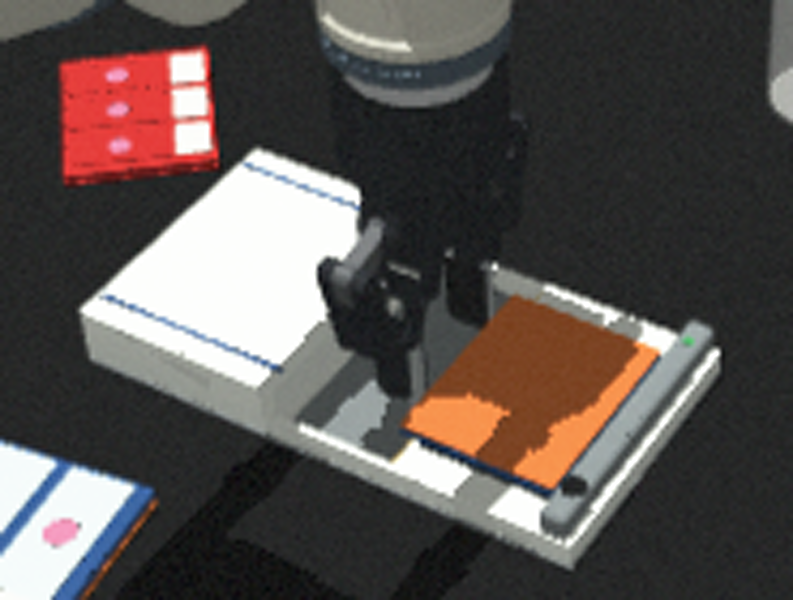

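View pics/w15.png

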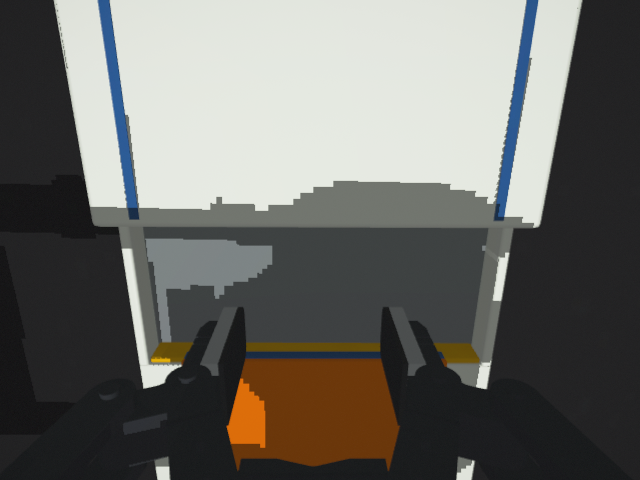

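Call:
{"name": "arm_command", "arguments": {
  "rows": [
    {"jaw":0.2,"tx":0,"ty":-0.05,"tz":0,"ax":0,"ay":0,"az":0},
    {"jaw":0.2,"tx":0,"ty":-0.1,"tz":0,"ax":0,"ay":0,"az":0},
    {"jaw":0.2,"tx":0,"ty":-0.15,"tz":0,"ax":0,"ay":0,"az":0},
    {"jaw":0.2,"tx":0,"ty":-0.2,"tz":0,"ax":0,"ay":0,"az":0},
    {"jaw":0.2,"tx":0,"ty":-0.25,"tz":0,"ax":0,"ay":0,"az":0},
    {"jaw":0.2,"tx":0.01,"ty":-0.3,"tz":0,"ax":0,"ay":0,"az":0},
    {"jaw":0.2,"tx":0.01,"ty":-0.3,"tz":0,"ax":0,"ay":0,"az":0},
    {"jaw":0.2,"tx":0.01,"ty":-0.3,"tz":0,"ax":0,"ay":0,"az":0}
  ]
}}

```text
time_s: 13.53
eef_pos: [512.4, 26.9, 15.8]
tcp_rot: [-0.707, 0.707, 0.009, -0.009]
wrist_force: [-0.1, 0.0, 0.1]
width: 51.5
```

```bash
python3 -c "
from h import *
look('w16')"
```

```text
tcp reader [-14.1  -0.1  15.8] w 51.5 F [-0.1  0.   0.1] t 13.53
```

View pics/w16_sc.png

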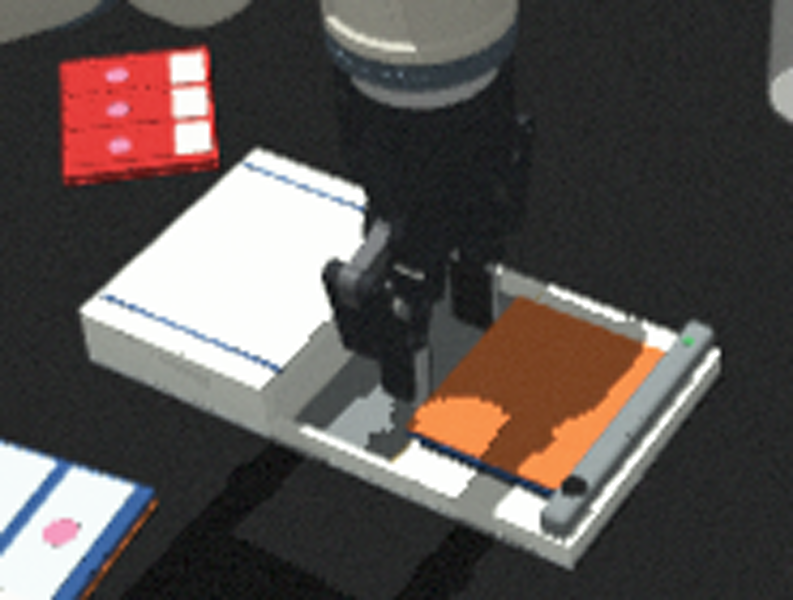

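Call:
{"name": "arm_command", "arguments": {
  "rows": [
    {"jaw":0.2,"tx":0,"ty":-0.02,"tz":0,"ax":0,"ay":0,"az":0},
    {"jaw":0.2,"tx":0,"ty":-0.04,"tz":0,"ax":0,"ay":0,"az":0},
    {"jaw":0.2,"tx":0,"ty":-0.06,"tz":0,"ax":0,"ay":0,"az":0},
    {"jaw":0.2,"tx":0,"ty":-0.08,"tz":0,"ax":0,"ay":0,"az":0},
    {"jaw":0.2,"tx":0,"ty":-0.1,"tz":0,"ax":0,"ay":0,"az":0},
    {"jaw":0.2,"tx":0,"ty":-0.1,"tz":0,"ax":0,"ay":0,"az":0},
    {"jaw":0.2,"tx":0,"ty":-0.1,"tz":0,"ax":0,"ay":0,"az":0},
    {"jaw":0.2,"tx":0,"ty":-0.1,"tz":0,"ax":0,"ay":0,"az":0}
  ]
}}

```text
time_s: 14.3
eef_pos: [512.4, 26.0, 15.8]
tcp_rot: [0.707, -0.707, -0.009, 0.009]
wrist_force: [0.3, 0.3, 0.7]
width: 51.1
```

```bash
python3 -c "
from h import *
for i in range(3): print(robot.snapshot('top')['shot'],tcpT()[1]['wrist_force'],rd(tcpT()[0][:3,3]))
"
```

```text
33 [0.90638264 0.91475258 0.65514898] [-13.2  -0.1  15.8]
34 [0.58376683 0.90276961 0.78267817] [-13.2  -0.1  15.8]
35 [ 0.0466001  -0.08061148  1.24957981] [-13.2  -0.1  15.8]
```

No contact rise yet, so I'll push another 1 mm.

Call:
{"name": "arm_command", "arguments": {
  "rows": [
    {"jaw":0.2,"tx":0,"ty":-0.02,"tz":0,"ax":0,"ay":0,"az":0},
    {"jaw":0.2,"tx":0,"ty":-0.04,"tz":0,"ax":0,"ay":0,"az":0},
    {"jaw":0.2,"tx":0,"ty":-0.06,"tz":0,"ax":0,"ay":0,"az":0},
    {"jaw":0.2,"tx":0,"ty":-0.08,"tz":0,"ax":0,"ay":0,"az":0},
    {"jaw":0.2,"tx":0,"ty":-0.1,"tz":0,"ax":0,"ay":0,"az":0},
    {"jaw":0.2,"tx":0,"ty":-0.1,"tz":0,"ax":0,"ay":0,"az":0},
    {"jaw":0.2,"tx":0,"ty":-0.1,"tz":0,"ax":0,"ay":0,"az":0},
    {"jaw":0.2,"tx":0,"ty":-0.1,"tz":0,"ax":0,"ay":0,"az":0}
  ]
}}

```text
time_s: 15.12
eef_pos: [512.5, 25.7, 15.9]
tcp_rot: [0.707, -0.707, -0.009, 0.009]
wrist_force: [0.1, 5.6, 0.3]
width: 51.0
```

```bash
python3 -c "
from h import *
look('w17')
for i in range(2): print(robot.snapshot('top')['shot'],tcpT()[1]['wrist_force'],rd(tcpT()[0][:3,3]))
"
```

```text
tcp reader [-12.9   0.   15.9] w 51.0 F [0.1 5.6 0.3] t 15.12
38 [0.43577074 5.83455648 0.91854838] [-12.9   0.   15.8]
39 [0.92467355 5.37631572 0.12667449] [-12.9   0.1  15.8]
```

View pics/w17_sc.png

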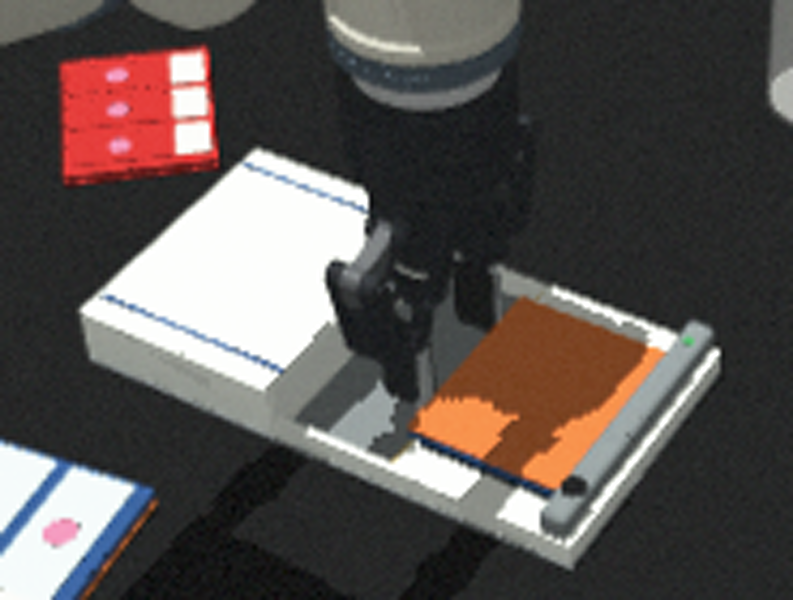

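View pics/w17.png

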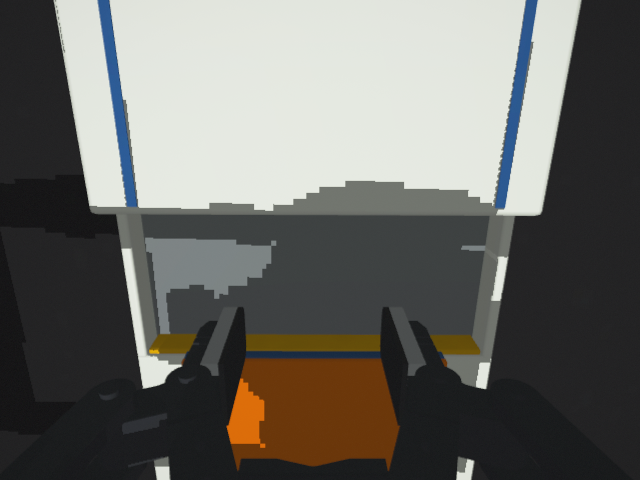

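The force rose to 5.6 N with the carrier against the stop, so it is flush. I'll back off and look from above.

Call:
{"name": "arm_command", "arguments": {
  "rows": [
    {"jaw":0.2,"tx":0,"ty":0.4,"tz":0,"ax":0,"ay":0,"az":0},
    {"jaw":0.2,"tx":0,"ty":1.2,"tz":0,"ax":0,"ay":0,"az":0},
    {"jaw":0.2,"tx":0,"ty":2,"tz":0.3,"ax":0,"ay":0,"az":0},
    {"jaw":0.2,"tx":0,"ty":2,"tz":4,"ax":0,"ay":0,"az":0},
    {"jaw":0.2,"tx":0,"ty":2,"tz":8,"ax":0,"ay":0,"az":0},
    {"jaw":0.2,"tx":0,"ty":2,"tz":12,"ax":0,"ay":0,"az":0},
    {"jaw":0.2,"tx":0,"ty":2,"tz":14,"ax":0,"ay":0,"az":0},
    {"jaw":0.2,"tx":0,"ty":2,"tz":14,"ax":0,"ay":0,"az":0}
  ]
}}

```text
time_s: 15.98
eef_pos: [514.9, 45.5, 163.1]
tcp_rot: [-0.707, 0.707, 0.013, -0.005]
wrist_force: [0.1, -0.3, 0.2]
width: 51.4
```

Call:
{"name": "arm_command", "arguments": {
  "rows": [
    {"jaw":1,"tx":0,"ty":-1,"tz":0,"ax":0,"ay":0,"az":0},
    {"jaw":1,"tx":0,"ty":-3,"tz":0,"ax":0,"ay":0,"az":0},
    {"jaw":1,"tx":0,"ty":-5,"tz":0,"ax":0,"ay":0,"az":0},
    {"jaw":1,"tx":0,"ty":-7,"tz":0,"ax":0,"ay":0,"az":0},
    {"jaw":1,"tx":0,"ty":-8,"tz":0,"ax":0,"ay":0,"az":0},
    {"jaw":1,"tx":0,"ty":-8,"tz":0,"ax":0,"ay":0,"az":0},
    {"jaw":1,"tx":0,"ty":-8,"tz":0,"ax":0,"ay":0,"az":0},
    {"jaw":1,"tx":0,"ty":-8,"tz":0,"ax":0,"ay":0,"az":0}
  ]
}}

```text
time_s: 16.65
eef_pos: [512.1, -34.4, 155.1]
tcp_rot: [0.707, -0.707, -0.008, 0.009]
wrist_force: [1.2, 0.4, -0.1]
width: 85.6
```

```bash
python3 -c "
from h import *
look('w18')
s=robot.snapshot('top'); cv2.imwrite('pics/t18.png',cv2.resize(s['image'][205:290,225:355,::-1],None,fx=6,fy=6,interpolation=cv2.INTER_CUBIC))
"
```

```text
tcp reader [ 47.1  -1.8 155.1] w 85.6 F [ 1.2  0.4 -0.1] t 16.65
```

View pics/w18.png

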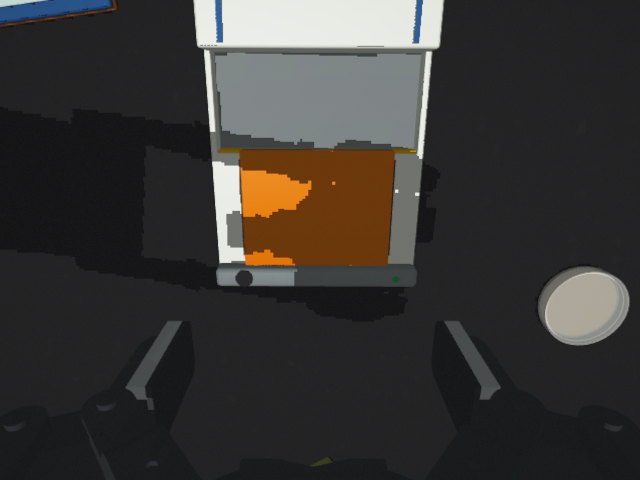

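View pics/w18_sc.png

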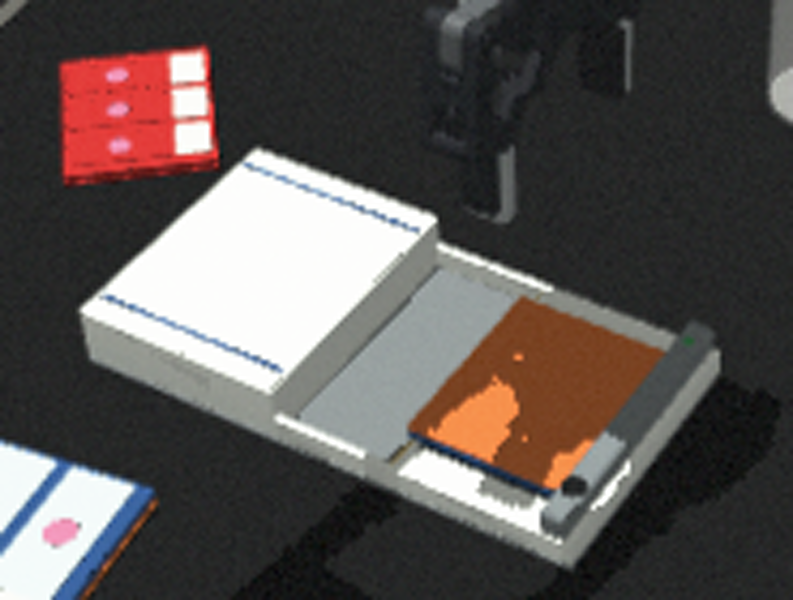

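```bash
python3 -c "
from h import *
s=dict(np.load('w18.npz'))
im=s['image'].astype(int); m=(im[...,0]>im[...,2]+60)&(im[...,0]>1.6*im[...,1]); m[:150]=0;m[275:]=0;m[:,:225]=0;m[:,410:]=0
q=cv2.minAreaRect(np.argwhere(m)[:,::-1].astype(np.float32)); print(q)
for v in (165,200,240,258):
  c=np.where(m[v])[0]; print(v,c.min(),c.max(),rd(ray(s,c.min()-.5,v,25)),rd(ray(s,c.max()+.5,v,25)))
def edges(v,z):
  g=im[v].sum(1); return g
for v,u0,u1 in [(180,200,430)]:
  print(im[v,205:240].sum(1).tolist()); print(im[v,400:440].sum(1).tolist())
print('apron lip corners',rd(ray(s,198,48,34)),rd(ray(s,441,48,34)))
print('stop ends',rd(ray(s,217,275,31)),rd(ray(s,416.5,275,31)))
for c in (245,315,385):
  r=np.where(m[:,c])[0]; print(c,rd(ray(s,c,r.min()-.5,25)),rd(ray(s,c,r.max()+.5,25)))
W=world(s); print([round(float(np.nanmean(W[v-4:v+5,u-4:u+5,2])),1) for u,v in [(255,165),(380,165),(255,255),(375,255),(315,210)]])
c=s['image'][130:300,190:440,::-1]; cv2.imwrite('pics/w18c.png',cv2.resize(c,None,fx=3,fy=3,interpolation=cv2.INTER_CUBIC))
"
```

```text
((316.5, 207.49996948242188), (154.99996948242188, 114.99998474121094), -0.0)
165 240 393 [  7.8 -50.4  25. ] [ 7.7 48.6 25. ]
200 242 391 [ 30.9 -50.4  25. ] [30.9 48.7 25. ]
240 244 388 [ 59.  -50.6  25. ] [58.9 48.4 25. ]
258 246 387 [ 72.2 -49.9  25. ] [72.1 48.5 25. ]
[107, 108, 107, 108, 107, 109, 105, 104, 444, 687, 706, 705, 705, 705, 705, 705, 705, 705, 704, 703, 705, 704, 703, 703, 704, 704, 705, 704, 705, 704, 705, 703, 703, 703, 428]
[336, 339, 337, 336, 339, 339, 339, 337, 337, 339, 336, 337, 338, 338, 338, 338, 338, 336, 337, 336, 232, 110, 64, 68, 65, 71, 68, 74, 70, 65, 69, 61, 66, 63, 66, 67, 66, 101, 106, 111]
apron lip corners [-60.3 -68.8  34. ] [-60.4  69.8  34. ]
stop ends [ 82.4 -69.1  31. ] [82.3 68.  31. ]
245 [ -2.  -46.4  25. ] [ 76.3 -50.5  25. ]
315 [-2.1 -1.9 25. ] [77.  -1.7 25. ]
385 [-1.5 42.6 25. ] [77. 47. 25.]
[23.7, 23.6, 23.7, 23.7, 23.9]
```

View pics/w18c.png

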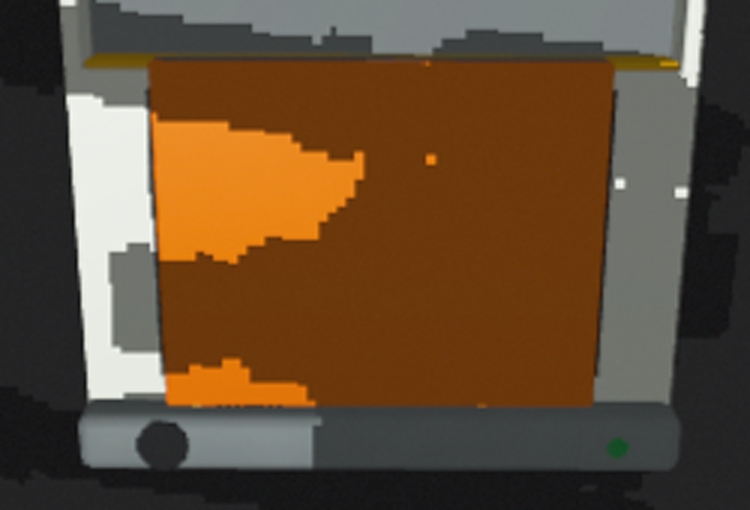

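```bash
python3 -c "
from h import *
s=robot.snapshot('top'); a=np.load('top0.npz')['image'].astype(int); 
for l in ['carrier','tip_box_2','petri_1','beaker','slide_box','green_tube']:
    print(l,[(round(d['score'],2),np.round(d['position'])) for d in robot.look_for(l,s)])
robot.sign_off()
"
```

```text
carrier [(0.82, array([246., 324.])), (0.77, array([311., 260.])), (0.69, array([200., 212.]))]
tip_box_2 [(0.69, array([420., 180.])), (0.39, array([314., 262.]))]
petri_1 [(0.63, array([350., 172.]))]
beaker [(0.9, array([325., 135.]))]
slide_box [(0.7, array([441., 250.]))]
green_tube []
the job is handed in; nothing more can be done
```

The carrier now lies face down on the reader window, flush against the end stop, and I have handed the job in at about 17 s of the 45 s allowed.

**What I did**
- I nudged the smaller blue carrier square and central from its side.
- I then pushed its back edge along the apron with two open fingertips. It stayed level past the lip because finger friction held it, so I backed off briefly and it tipped into the groove.
- I pushed the front edge to the wall, followed the back edge up to vertical, and tipped the carrier over.
- I pushed it against the end stop; the last push read about 5.6 N on the wrist.

**Last checks**
- **Position:** the edges sit at x ≈ -2 and +77 mm. It is centred to within about 1 mm, with no visible yaw.
- **Flat:** all four corners read the same height, about 23.7 mm. Nominal is 25 mm, so that offset looks like camera calibration.
- **Robot:** the gripper was clear of everything at hand-in.
- **Surroundings:** the two look-alikes, the petri dish, beaker, slide box and tip box were where they started, to within a few pixels.

**Not confirmed:** the network did not find the green tube in the last top picture, so its place is unchecked, though the arm never went near it. It also gave one low-score (0.39) false tip-box hit on the carrier.

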